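Free a pastry cutter head from its sprung change stand

ROBOT

A 6-joint arm with a two-finger parallel gripper is mounted at the origin on the work surface. World frame = base frame: x ahead of the robot, y to its left, z up, the work surface at z = 0. Lengths are in mm, angles in rad, forces in N, time in s.
With the tool pointing down it reaches from about 400 to 925 mm from the base axis. Payload 12.5 kg.
Tool frame: the origin (TCP) lies on the centre line of the jaws, within the pads' length; the fingertips stand 25 mm ahead of it and the grasp point (between the pads) lies 6 mm ahead of it (env.tip_extent is the distance from the TCP to the fingertips, in mm); x points along the fingers, z is the direction in which the jaws open and shut, and the axes are right-handed (so a half turn about x gives the same grasp; the last joint's range is limited). The gripper opens to 95 mm and grips with 3 to 60 N. Pads are 20 mm wide; open, the fingers measure 119 mm over their backs; the gripper's body (75 mm by 180 mm) begins 59 mm behind the grasp point.
Start: joints at [1.229, 0.491, 1.559, -0, 1.092, -0.106], TCP at [145.994, 607.725, 239.661] pointing down, gripper open.
Joint ranges: [-3.1, 3.1], [-0.84, 2.19], [0.05, 2.79], [-1.13, 4.28], [0.06, 2.93], [-2.69, 2.69]. Speed limits (rad/s): [2.22, 2.22, 2.79, 3.14, 3.14, 3.14].

INTERFACE

Orientations are given as [roll, pitch, yaw] about the fixed x, y, z axes, in that order (R = Rz(yaw) Ry(pitch) Rx(roll)).
In Python, from cell import env gives the robot as it stands.
- The arm moves only by the tool step_arm, never from a script. Its argument "rows" is a list of rows, each a list of 6 numbers: the shift along the tool's x, y, z in mm, then the turn, a rotation vector about the tool's x, y, z in rad. In form: [[x, y, z, wx, wy, wz], ...]. A call has 1 to 8 rows; each row shifts and turns the pose as measured when the row begins, along the tool's axes as they then stand; what a row does not reach is not made up. A row lasts 1/8 s, in which the tool goes at most 62.5 mm and 10.7 degrees, less where a joint would pass 70% of its speed; a pose out of reach is approached as far as the arm can. A call is refused whole if a number of a shift passes 62.5 or a number of a turn 0.188, either way. A call with a gripper value outside its range is refused whole. "grip" is the finger opening in mm, from 0 to 95.1, set as the call begins (left out, the last holds). The fingers move at their own pace and stop on an object; the grip force is fixed at half the most. Time passes only in rows, so rows that do not move let the fingers close. It gives the time, the measured TCP pose, the force and the opening at its end, in the units of the state.
- env.state(): the state, without advancing time (a new reading comes with each control period).
- env.read_camera(name): name is "scene" or "top" or "wrist"; returns the picture (400x640x3 uint8, red, green, blue); there is no depth.
- env.get_calibration(name): a dict with "fx", "fy", "cx", "cy" (pixels), "pose" (4x4, takes a point from camera to world coordinates); the wrist camera has in their place "hand_eye" (4x4, takes a point from camera to tool coordinates, whose origin is the TCP and whose axes are the tool frame's). Camera axes: x right, y down, z forward; pixel columns grow to the right and rows downward; lengths in mm; the calibration is good to about 2 mm. A picture is of the moment at which its call begins: read the wrist's pose just before it. get_calibration takes no time and is no camera call.
- env.job_done(): hands the job in, once; it reports no verdict.
The state is a dict: "t": time; "joints": joint angles; "qvel": joint speeds; "tau": joint torques, N m; "eef_pos": TCP position; "tcp_rot": TCP orientation; "ft_force": force on the tool from outside, world axes, zero at the start; "moment": the same for the moment, N m; "opening": opening from 0.0 (shut) to 1.0 (fully open).
Only numpy, scipy, OpenCV 4.12 (cv2) and the standard library are available. Lean on these libraries where they do the work, as an engineer would, in place of code of your own. Each camera call takes 0.05 s, during which the arm holds its last target.

TASK

Use the forked tool to push the collar of the change stand's spring bar back until the bar's end leaves the cutter head and the head pops up. Hang the fork back on its rest as it was, and set the freed head gently, upright, flat on the floor of the open steel wash tray, beside the cup that already stands there. Leave the cup and everything else on the bench where it is.

Things in the scene. Friction and masses are not known exactly. Their poses are not given: they have to be found in the camera images.
- stand: Fixed aluminium change stand; base plate 96 (x) x 250 (y) x 10 mm, from y = -78 to +172. Origin on the bench under the centre of the cutter head; z up, y along the base towards the spring bar. The head stands between a cheek at y = -71 to -59 (top z = 55) and the point cheek, and between four guide posts at x = +-28 to +-36, y = +-35 to +-53, top z = 60 mm.
- cheek (a point): Top centre of the stand's upright cheek at the spring-bar end of the head: at stand x = 0, y = 65, z = 72 mm; 50 mm wide (x), 12 mm thick (y). The spring bar passes through it.
- housing (a point): Top centre of the dark block into which the spring bar slides: at stand x = 0, y = 153.5, z = 70 mm; 36 mm (x) x 33 mm (y). The coil, 18 mm across, shows between it and the collar.
- collar (a point): Centre of the face, looking to the head, of the spring bar's round collar (28 mm across, 6 mm thick) with the bar at rest: stand x = 0, y = 107, z = 58 mm. This point does not move with the bar. The bar is a round steel rod, 10 mm thick, along the stand's y through this point; 36 mm of it is bare and open from above between the cheek and the collar: there the fork goes over it.
- spring_bar (a joint): Travel of the bar in m: 0 at rest, its end 12 mm inside the hole in the head's end plate; grows as the collar is pushed along the stand's +y; stop at 0.022. The end leaves the head at 0.012 (0.015 to 0.018 is safe). Takes 4 N at first, 7 N at 0.018, plus up to 5 N of friction. Springs back; once the head is up it may rest on the end plate until the head is lifted away.
- lift (a joint): Rise in m of the sprung lift plate under the head: 0 = held down (head's underside 14 mm above the bench), 0.028 = up, reached about half a second after the bar's end leaves the head, with the head still standing on it. It stays up when the head is taken; pressed from above it yields at 2 to 6 N.
- head: Cutter head, about 0.4 kg: four steel wheels in a row in a steel frame 52 mm (x) x 114 mm (y) x 70 mm high, with a black grip bar on top, 18 mm (x) x 60 mm (y), from z = 70 to 102 mm, to be pinched across x. Origin at the centre of its flat underside; z up, y lengthwise; at the start parallel to the stand's axes. The spring bar's hole is in the +y end plate.
- fork: Forked tool, 0.16 kg: black crossbar handle 90 (x) x 18 (y) x 22 mm (z = 52 to 74) with a steel blade, 38 mm wide (x), 5 mm thick (y), straight down from its middle, ending in two prongs with a slot 17 mm wide, 34 mm deep, open at the bottom. Origin midway between the prong tips, z up. Same shape turned half round. At the start it hangs on its rest, tips 14 mm above the bench.
- rest: Fixed rest for the fork, foot 100 x 70 mm, origin on the bench at its centre, z up. Two uprights at x = +-29 to +-39 mm, 40 mm wide (y), carry the crossbar's ends at z = 66 mm; the blade hangs between them. Lips at y = +-16 to +-20 mm, top z = 76, leave 7 mm of play each side of the crossbar. At the start the fork's axes are parallel to the rest's.
- tray: Fixed open steel wash tray 240 mm (x) x 160 mm (y) x 45 mm high, walls 4 mm, floor 5 mm thick. Origin at the centre of its underside, z up. It stands on one side of the stand and the rest on the other; which is which varies.
- cup: Steel cup standing in the tray, 60 mm across the rim, 50 mm high, origin at the centre of its base. Its place along the tray varies: the head fits on the longer free side of it, lengthwise across the tray (the head's y along the tray's y).
- jar: Bystander: glass jar with steel lid, 56 mm across, 85 mm high, just beyond the stand. Origin at the centre of its base.
- ring: Bystander: round steel cutter, 60 mm across, 35 mm high, beside the stand's spring bar. Origin at the centre of its base.
- bowl: Bystander: white bowl, 90 mm across, 42 mm high, on the robot side of the stand. Origin at the centre of its base.
- rolling_pin: Bystander: wooden rolling pin 280 mm long (y), 52 mm thick, beyond the stand. Origin under its middle.
- brush: Bystander: pastry brush, 180 mm long (x), beyond the +y side place. Origin at the middle of its underside.
- bottle: Bystander: amber bottle, 60 mm across, 160 mm high, beyond the -y side place. Origin at the centre of its base.
Things that resemble listed ones, but are neither listed nor needed, are in the scene too. What is shaped like the rest but yellow is not meant. There is more than one size of the fork; the one meant has the size given above.

How it is judged:
By the outcome, as a careful person would: the job done as asked, in the order asked, and still so for the second after the job is handed in, with the robot touching nothing.
It also fails if it takes over 67 s, if anything falls off the work surface, if the arm or the gripper's body presses on something with over 40 N, if the wrist force passes 120 N, or if a joint passes its speed limit or range.

## Working session

There is one attempt and no reset: what is moved stays moved. The work goes in short steps, Python scripts to look and compute and a tool call to move; the robot and the scene stay as the last step left them, time stands still between calls to the robot, and variables do not carry over. Pictures are saved under pics/ and viewed, and the job is handed in when it is done.

Besides the shell and the picture viewer there is one more tool, called after "Request:" by a JSON object that holds its "api" and its "payload". step_arm: Moves the arm, as the interface text tells. Its arguments: {"type":"object","properties":{"rows":{"type":"array","items":{"type":"array","items":{"type":"number"}}},"grip":{"type":"number"}},"required":["rows"]}

```bash
ls; mkdir -p pics
python3 - <<'E'
from cell import env
import cv2,numpy as np
print(env.state(), env.tip_extent)
for n in ["scene","top","wrist"]:
    im=env.read_camera(n); cv2.imwrite(f"pics/{n}0.png",im[:,:,::-1])
    c=env.get_calibration(n); print(n,{k:(np.round(v,3).tolist()) for k,v in c.items()})
E
```

```text
pics
{'t': 0.0, 'joints': array([ 1.22941170e+00,  4.91564189e-01,  1.55945924e+00, -3.75665842e-05,
        1.09168241e+00, -1.05550073e-01]), 'qvel': array([ 0.00109884,  0.00061791,  0.00098607, -0.00018018, -0.00016415,
        0.00140253]), 'tau': array([ 5.43871956e-04, -6.12640285e+01, -2.58179462e+01,  6.93102856e-02,
        4.82839916e-02, -1.59831447e-04]), 'eef_pos': array([145.91653838, 607.50458741, 239.05548116]), 'tcp_rot': array([ 3.06596342,  1.56968264, -1.88224277]), 'ft_force': array([ 0.22972204,  0.35457953, -0.7276739 ]), 'moment': array([ 0.02575214, -0.01000485,  0.03485534]), 'opening': 0.9971804019971734} 25.0
scene {'fx': 518.461, 'fy': 518.461, 'cx': 320.587, 'cy': 198.071, 'pose': [[-0.442, 0.637, -0.631, 1308.518], [0.897, 0.324, -0.302, 405.435], [0.012, -0.7, -0.714, 938.078], [0.0, 0.0, 0.0, 1.0]]}
top {'fx': 384.376, 'fy': 384.376, 'cx': 315.217, 'cy': 193.405, 'pose': [[-0.019, -0.997, 0.07, 504.969], [-1.0, 0.021, 0.015, 45.483], [-0.016, -0.07, -0.997, 972.467], [0.0, 0.0, 0.0, 1.0]]}
wrist {'fx': 331.845, 'fy': 331.845, 'cx': 322.701, 'cy': 200.158, 'hand_eye': [[0.001, -0.273, 0.962, -144.218], [0.0, -0.962, -0.273, 76.814], [1.0, 0.0, -0.0, -0.026], [0.0, 0.0, 0.0, 1.0]]}
```

View pics/scene0.png

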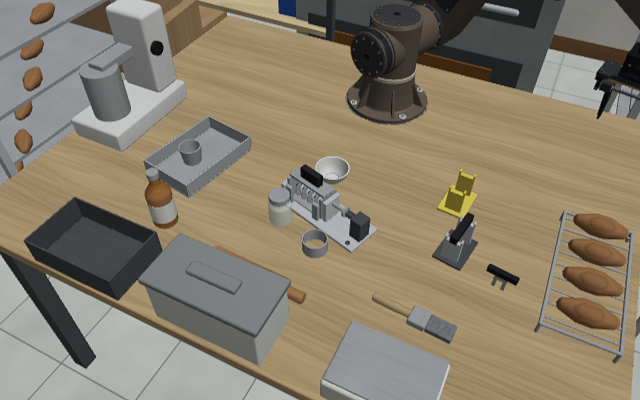

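View pics/top0.png

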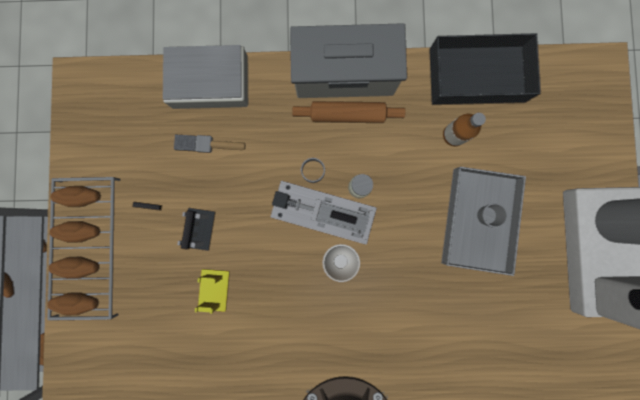

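View pics/wrist0.png

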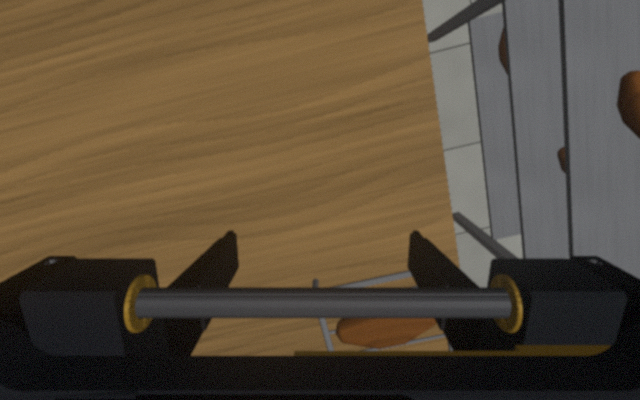

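Run:
```python
import cv2,numpy as np
a=cv2.imread("pics/top0.png");b=cv2.imread("pics/scene0.png")
cv2.imwrite("pics/c1.png",cv2.resize(a[170:330,120:260],None,fx=5,fy=3.75*1.0 if 0 else 3.7,interpolation=3) if 0 else cv2.resize(a[190:320,125:260],None,fx=4.5,fy=4.5,interpolation=2))
cv2.imwrite("pics/c2.png",cv2.resize(a[145:285,260:390],None,fx=4.2,fy=4.2,interpolation=2))
cv2.imwrite("pics/c3.png",cv2.resize(b[160:300,260:530],None,fx=2.9,fy=2.9,interpolation=2))
cv2.imwrite("pics/c4.png",cv2.resize(a[155:285,430:540],None,fx=4.5,fy=4.5,interpolation=2))
```

```text
(no output)
```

View pics/c1.png

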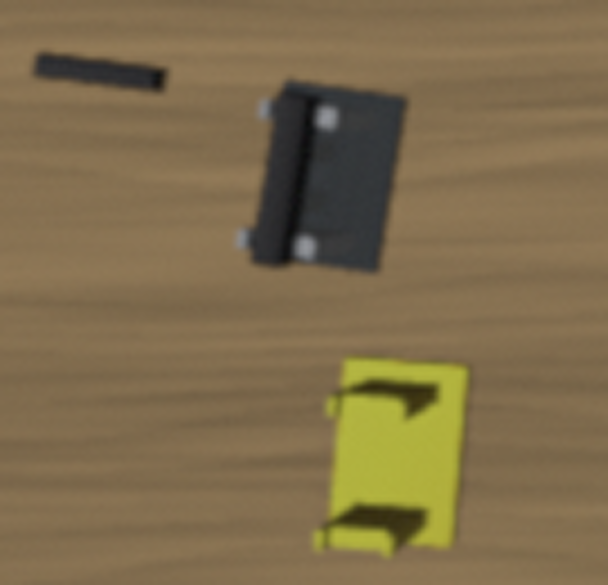

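View pics/c2.png

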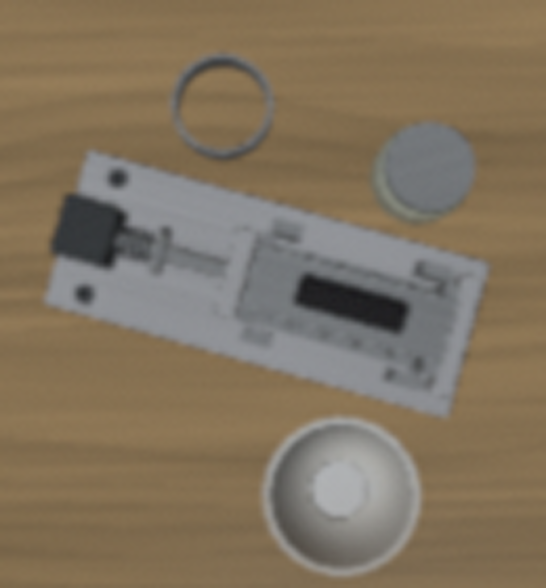

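View pics/c3.png

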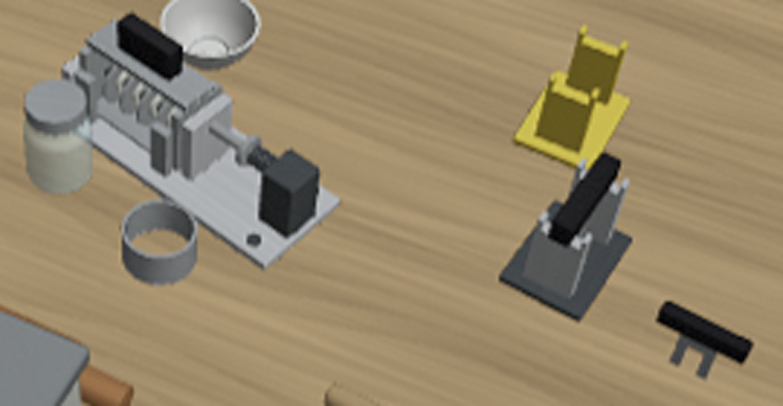

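View pics/c4.png

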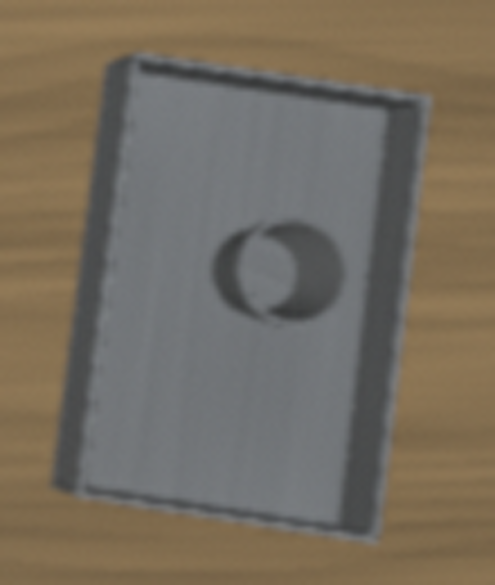

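```bash
cat > h.py <<'E'
import numpy as np,cv2
from scipy.optimize import least_squares
from scipy.spatial.transform import Rotation as R
from cell import env
def cal(n,st=None):
    c=env.get_calibration(n)
    if n=="wrist":
        T=np.eye(4);T[:3,:3]=R.from_euler('xyz',st['tcp_rot']).as_matrix();T[:3,3]=st['eef_pos']
        return c,T@c['hand_eye']
    return c,c['pose']
def ray(c,T,p,z):
    d=T[:3,:3]@np.array([(p[0]-c['cx'])/c['fx'],(p[1]-c['cy'])/c['fy'],1]);o=T[:3,3]
    return o+d*(z-o[2])/d[2]
def proj(c,T,P):
    q=(np.asarray(P)-T[:3,3])@T[:3,:3]
    return np.c_[q[:,0]/q[:,2]*c['fx']+c['cx'],q[:,1]/q[:,2]*c['fy']+c['cy']]
def place(p,L):
    c,s=np.cos(p[2]),np.sin(p[2]);L=np.asarray(L,float)
    return np.c_[p[0]+c*L[:,0]-s*L[:,1],p[1]+s*L[:,0]+c*L[:,1],L[:,2]]
def fit(obs,p0):
    # obs list of (c,T,local pts,pixels)
    f=lambda p:np.concatenate([(proj(c,T,place(p,L))-np.array(q)).ravel() for c,T,L,q in obs])
    r=least_squares(f,p0);print(np.round(r.x,3),"res",np.round(r.fun,1).tolist());return r.x
E
python3 - <<'E'
from h import *
ct,Tt=cal("top");cs,Ts=cal("scene")
g=lambda o,s,P:[(o[0]+(u+.5)/s-.5,o[1]+(v+.5)/s-.5) for u,v in P]
c1=lambda *P:g((125,190),4.5,P);c2=lambda *P:g((260,145),4.2,P);c4=lambda *P:g((430,155),4.5,P);c3=lambda *P:g((260,160),2.9,P)
print("stand");
plate=[[48,172,10],[48,-78,10],[-48,-78,10],[-48,172,10]]
q=c2((88,150),(488,262),(447,415),(45,303))
w=np.array([ray(ct,Tt,p,10) for p in q]);print(w.round(0).tolist())
m=w.mean(0)
p=fit([(ct,Tt,plate,q)],[m[0],m[1],-.27])
fit([(ct,Tt,plate,q),(cs,Ts,[[-48,172,10],[48,172,10]],c3((340,202),(267,265)))],p)
fit([(cs,Ts,[[-48,172,10],[48,172,10],[0,153.5-16.5,70]],c3((340,202),(267,265),(275,165)))],p) if 0 else None
print("rest")
L=[[34,18,76],[34,-18,76],[-34,18,76],[-34,-18,76]]
q=c1((265,108),(327,117),(243,238),(306,247))
w=np.array([ray(ct,Tt,x,76) for x in q]);print(w.round(0).tolist())
fit([(ct,Tt,L,q)],[*w.mean(0)[:2],-.1])
print("bar ends", [ray(ct,Tt,x,88).round(0) for x in c1((300,96),(270,263))])
print("small bar", [ray(ct,Tt,x,60).round(0) for x in c1((37,64),(165,78))])
print("tray")
L=[[120,80,45],[120,-80,45],[-120,-80,45],[-120,80,45]]
q=c4((130,55),(430,95),(378,540),(55,490))
w=np.array([ray(ct,Tt,x,45) for x in q]);print(w.round(0).tolist())
fit([(ct,Tt,L,q)],[*w.mean(0)[:2],-.1])
print("cup",ray(ct,Tt,c4((291,271))[0],55),ray(ct,Tt,c4((268,270))[0],6))
E
```

```text
stand
[[608.0, 147.0, 10.0], [536.0, -91.0, 10.0], [446.0, -64.0, 10.0], [517.0, 174.0, 10.0]]
[ 5.1297e+02 -3.5450e+00 -2.9200e-01] res [-0.3, -0.3, 0.5, -0.3, 0.3, 0.5, -0.6, 0.1]
[ 5.13365e+02 -2.24100e+00 -2.91000e-01] res [-0.8, -0.4, 0.0, -0.5, -0.2, 0.3, -1.1, -0.1, -0.2, -1.5, -1.3, -0.2]
rest
[[527.0, 369.0, 76.0], [522.0, 336.0, 76.0], [460.0, 380.0, 76.0], [455.0, 347.0, 76.0]]
[ 4.90988e+02  3.57772e+02 -1.62000e-01] res [-0.7, -0.1, 0.7, 0.1, -0.6, -0.1, 0.6, 0.1]
bar ends [array([533., 346.,  88.]), array([448., 361.,  88.])]
small bar [array([553., 496.,  60.]), array([545., 428.,  60.])]
tray
[[628.0, -288.0, 45.0], [603.0, -446.0, 45.0], [368.0, -406.0, 45.0], [397.0, -238.0, 45.0]]
[ 4.99027e+02 -3.44511e+02 -1.84000e-01] res [-0.1, -1.6, -0.5, 0.1, -1.9, 0.9, 2.5, 0.6]
cup [ 510.16799204 -363.24556861   55.        ] [ 511.2475241  -372.46102377    6.        ]
```

```bash
cat >> h.py <<'E'
def Rt(yaw,flip=False):
    # tool down, tool z along the y axis of a frame turned by yaw
    z=np.array([-np.sin(yaw),np.cos(yaw),0.])*(-1 if flip else 1);x=np.array([0,0,-1.])
    return np.c_[x,np.cross(z,x),z]
def go(pos,M):
    s=env.state();A=R.from_euler('xyz',s['tcp_rot']).as_matrix()
    d=A.T@(np.array(pos)-s['eef_pos']);w=R.from_matrix(A.T@M).as_rotvec()
    n=max(np.abs(d).max()/60,np.abs(w).max()/.18)
    print("t",round(s['t'],2),"pos",s['eef_pos'].round(1),"F",s['ft_force'].round(1),"open",round(s['opening']*95.1,1))
    print("need shift",d.round(1),"turn",w.round(3),"rows>=",round(n,2),"j6",s['joints'][5].round(2))
    return d,w
E
python3 - <<'E'
from h import *
s=env.state();print(R.from_euler('xyz',s['tcp_rot']).as_matrix().round(2).tolist())
for f in (0,1): go([493,355,250],Rt(-.162,f))
E
```

```text
[[-0.0, -0.97, 0.23], [-0.0, 0.23, 0.97], [-1.0, 0.0, -0.0]]
t 0.15 pos [145.9 607.6 239.2] F [ 0.3  0.3 -0.1] open 95.4
need shift [ -10.7 -396.5 -164.5] turn [-0.074 -0.001 -0.   ] rows>= 6.61 j6 -0.11
t 0.15 pos [145.9 607.6 239.2] F [ 0.3  0.3 -0.1] open 95.4
need shift [ -10.7 -396.5 -164.5] turn [ 3.068e+00 -0.000e+00  1.000e-03] rows>= 17.04 j6 -0.11
```

Request:
{"api": "step_arm", "payload": {"rows": [[-2,-56,-23,-0.01,0,0],[-2,-56,-23,-0.01,0,0],[-2,-56,-23,-0.01,0,0],[-2,-56,-23,-0.01,0,0],[-2,-56,-23,-0.01,0,0],[-1,-56,-23,-0.01,0,0],[0,-56,-23,-0.01,0,0],[0,0,0,0,0,0]]}}

```text
t: 1.15
eef_pos: [507.1, 363.2, 248.5]
tcp_rot: [2.689, 1.568, -2.184]
ft_force: [-0.9, 0.3, -1.1]
opening: 1.0
```

Run:
```python
from h import *
go([493,355,250],Rt(-.162))
s=env.state();np.save("w1.npy",np.r_[s['eef_pos'],s['tcp_rot']])
cv2.imwrite("pics/w1.png",env.read_camera("wrist")[:,:,::-1]);print(s['qvel'].round(3))
```

```text
t 1.15 pos [507.1 363.2 248.5] F [-0.9  0.3 -1.1] open 95.1
need shift [ -1.4  12.6 -10.3] turn [ 0.001 -0.002 -0.001] rows>= 0.21 j6 -0.89
[ 0.042 -0.015  0.031  0.015  0.005  0.019]
```

View pics/w1.png

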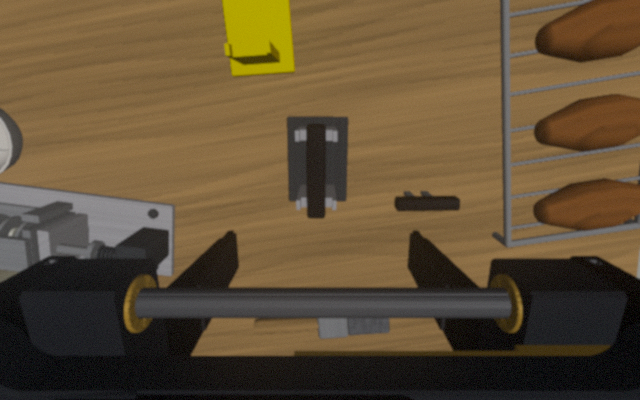

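Run:
```python
import cv2
a=cv2.imread("pics/w1.png")
cv2.imwrite("pics/w1c.png",cv2.resize(a[105:230,270:470],None,fx=4,fy=4,interpolation=2))
```

```text
(no output)
```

View pics/w1c.png

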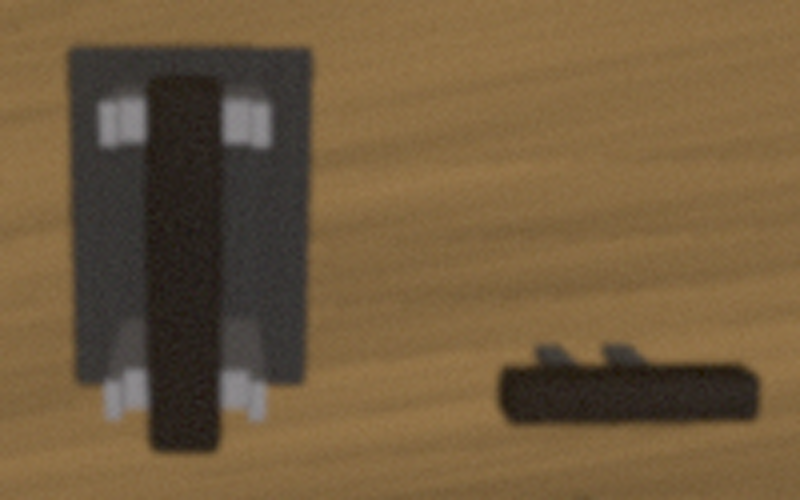

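Run:
```python
from h import *
w=np.load("w1.npy");st={'eef_pos':w[:3],'tcp_rot':w[3:]}
c,T=cal("wrist",st)
g=lambda *P:[(270+(u+.5)/4-.5,105+(v+.5)/4-.5) for u,v in P]
for z,p in ((88,(148,75)),(88,(221,75)),(88,(151,451)),(88,(218,451)),(66,(151,451)),(66,(218,451))): print(z,p,ray(c,T,g(p)[0],z).round(1))
# small one: bar length at z approx
print("small",[ray(c,T,x,55).round(0) for x in g((500,390),(757,390))])
# fork bar fit (yaw: local x along world x) using far corners + sides
L=[[-45,-9,88],[-45,9,88],[45,-9,66],[45,9,66]]
fit([(c,T,L,g((148,75),(221,75),(151,451),(218,451)))],[490,356,-.16])
# foot corners z~8
for z in (0,8): print("foot",z,[ray(c,T,x,z).round(1).tolist() for x in g((68,47),(312,47),(78,383),(303,383))])
for n,L in (("lips outer",[[-39,-20,76],[-39,20,76],[39,-20,76],[39,20,76]]),):
    fit([(c,T,L,g((98,100),(272,100),(104,420),(266,420)))],[490,356,-.16])
```

```text
88 (148, 75) [443.4 358.3  88. ]
88 (221, 75) [446.  374.5  88. ]
88 (151, 451) [531.  343.7  88. ]
88 (218, 451) [533.6 359.7  88. ]
66 (151, 451) [538.2 341.4  66. ]
66 (218, 451) [541.  358.6  66. ]
small [array([540., 434.,  55.]), array([551., 502.,  55.])]
[ 4.91504e+02  3.58319e+02 -1.71000e-01] res [-0.9, 2.7, 0.8, 2.9, -0.3, -3.6, 0.4, -3.4]
foot 0 [[435.5, 332.0, 0.0], [446.7, 401.1, 0.0], [534.5, 316.1, 0.0], [545.5, 384.4, 0.0]]
foot 8 [[435.4, 332.9, 8.0], [446.4, 400.6, 8.0], [532.4, 317.3, 8.0], [543.2, 384.2, 8.0]]
[ 4.89539e+02  3.58741e+02 -1.65000e-01] res [0.3, 0.1, -0.4, 0.3, 0.3, -0.3, -0.2, -0.1]
```

Run:
```python
from h import *
go([489.3,358.8,83],Rt(-.166))
```

```text
t 1.2 pos [505.4 364.3 248.6] F [-0.8  0.2  0.2] open 95.1
need shift [165.6  14.7  -7.6] turn [ 0.007 -0.002 -0.002] rows>= 2.76 j6 -0.89
```

Request:
{"api": "step_arm", "payload": {"rows": [[20,14,-7,0.005,0,0],[40,0,0,0,0,0],[40,0,0,0,0,0],[20,0,0,0,0,0],[0,0,0,0,0,0]], "grip": 60}}

```text
t: 1.82
eef_pos: [484.2, 363.3, 126.1]
tcp_rot: [2.183, 1.568, -2.689]
ft_force: [-0.1, -0.6, -0.8]
opening: 0.636
```

Run:
```python
from h import *
go([489.3,358.8,83],Rt(-.166))
```

```text
t 1.82 pos [484.2 363.3 126.1] F [-0.1 -0.6 -0.8] open 60.5
need shift [43.1 -5.9 -3.6] turn [ 0.007 -0.002 -0.003] rows>= 0.72 j6 -0.88
```

Request:
{"api": "step_arm", "payload": {"rows": [[0,-5,-3,0.005,0,0],[0,0,0,0,0,0]]}}

```text
t: 2.08
eef_pos: [488.6, 360.5, 127.9]
tcp_rot: [1.988, 1.57, -2.888]
ft_force: [0.2, 0.7, -0.0]
opening: 0.631
```

Run:
```python
from h import *
go([489.3,358.8,83],Rt(-.166))
```

```text
t 2.08 pos [488.6 360.5 127.9] F [ 0.2  0.7 -0. ] open 60.0
need shift [44.9 -1.  -1.6] turn [ 0.003 -0.    -0.001] rows>= 0.75 j6 -0.88
```

Request:
{"api": "step_arm", "payload": {"rows": [[25,-1,-1.5,0.003,0,0],[18,0,0,0,0,0],[0,0,0,0,0,0]]}}

```text
t: 2.45
eef_pos: [490.3, 359.5, 86.4]
tcp_rot: [-0.76, 1.567, 0.644]
ft_force: [1.1, -0.0, -0.2]
opening: 0.627
```

Run:
```python
from h import *
go([489.3,358.8,83],Rt(-.166))
cv2.imwrite("pics/w2.png",env.read_camera("wrist")[:,:,::-1])
```

```text
t 2.45 pos [490.3 359.5  86.4] F [ 1.1 -0.  -0.2] open 59.6
need shift [ 3.4  0.9 -0.9] turn [-0.     0.002  0.002] rows>= 0.06 j6 -0.88
```

View pics/w2.png

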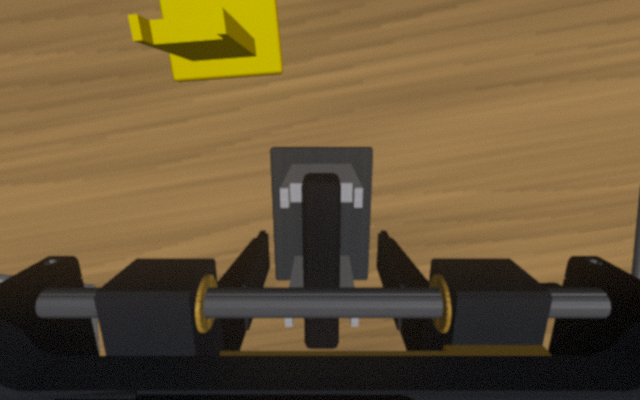

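Request:
{"api": "step_arm", "payload": {"rows": [[3,1,-0.5,0,0,0],[0,0,0,0,0,0]]}}

```text
t: 2.75
eef_pos: [489.9, 359.7, 85.1]
tcp_rot: [-0.81, 1.565, 0.594]
ft_force: [-0.4, -0.7, 0.4]
opening: 0.631
```

Request:
{"api": "step_arm", "payload": {"rows": [[0,0,0,0,0,0],[0,0,0,0,0,0],[0,0,0,0,0,0],[0,0,0,0,0,0]], "grip": 10}}

```text
t: 3.25
eef_pos: [490.2, 359.9, 86.0]
tcp_rot: [-0.826, 1.563, 0.578]
ft_force: [-0.4, 0.1, -0.4]
opening: 0.268
```

Run:
```python
from h import *
go([489.3,358.8,83],Rt(-.166))
```

```text
t 3.25 pos [490.2 359.9  86. ] F [-0.4  0.1 -0.4] open 25.5
need shift [ 3.   0.7 -1.2] turn [-0.     0.005  0.005] rows>= 0.05 j6 -0.88
```

Request:
{"api": "step_arm", "payload": {"rows": [[4,0,0,0,0,0],[0,0,0,0,0,0],[0,0,0,0,0,0],[0,0,0,0,0,0]]}}

```text
t: 3.75
eef_pos: [490.4, 359.9, 83.1]
tcp_rot: [-0.863, 1.562, 0.542]
ft_force: [-0.9, -0.7, 3.3]
opening: 0.184
```

Run:
```python
from h import *
go([489.3,358.8,83],Rt(-.166))
```

```text
t 3.75 pos [490.4 359.9  83.1] F [-0.9 -0.7  3.3] open 17.5
need shift [ 0.1  0.9 -1.3] turn [-0.     0.006  0.006] rows>= 0.04 j6 -0.88
```

Request:
{"api": "step_arm", "payload": {"rows": [[-30,0,0,0,0,0],[-45,0,0,0,0,0],[-45,0,0,0,0,0],[-30,0,0,0,0,0],[0,0,0,0,0,0]]}}

```text
t: 4.38
eef_pos: [488.8, 359.0, 234.2]
tcp_rot: [-0.781, 1.568, 0.623]
ft_force: [0.3, 1.0, -2.9]
opening: 0.188
```

Run:
```python
from h import *
go([538,84,245],Rt(-.291))
```

```text
t 4.38 pos [488.8 359.  234.2] F [ 0.3  1.  -2.9] open 17.9
need shift [ -11.2  -94.1 -263. ] turn [0.125 0.002 0.002] rows>= 4.38 j6 -0.88
```

Request:
{"api": "step_arm", "payload": {"rows": [[-4,-15,-40,0.02,0,0],[-4,-17,-50,0.025,0,0],[-3,-17,-50,0.025,0,0],[0,-17,-50,0.025,0,0],[0,-12,-40,0.02,0,0],[0,0,0,0,0,0],[0,0,0,0,0,0]]}}

```text
t: 5.25
eef_pos: [513.9, 110.7, 233.0]
tcp_rot: [1.942, 1.559, -3.054]
ft_force: [0.2, 0.4, -1.3]
opening: 0.188
```

Run:
```python
from h import *
go([538,84,245],Rt(-.291))
s=env.state();np.save("w3.npy",np.r_[s['eef_pos'],s['tcp_rot']]);print(s['qvel'].round(3))
cv2.imwrite("pics/w3.png",env.read_camera("wrist")[:,:,::-1])
```

```text
t 5.25 pos [513.9 110.7 233. ] F [ 0.2  0.4 -1.3] open 17.9
need shift [-12.2 -30.5 -19. ] turn [ 0.007 -0.004 -0.011] rows>= 0.51 j6 -1.2
[-0.015  0.011  0.013 -0.003 -0.009 -0.005]
```

View pics/w3.png

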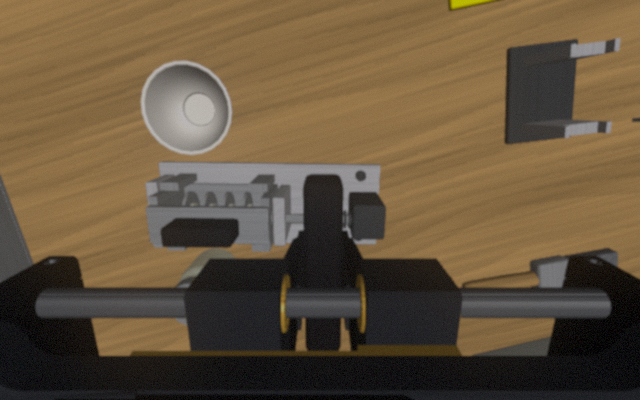

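Run:
```python
import cv2
a=cv2.imread("pics/w3.png")
cv2.imwrite("pics/w3c.png",cv2.resize(a[150:260,140:395],None,fx=3.1,fy=3.1,interpolation=2))
```

```text
(no output)
```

View pics/w3c.png

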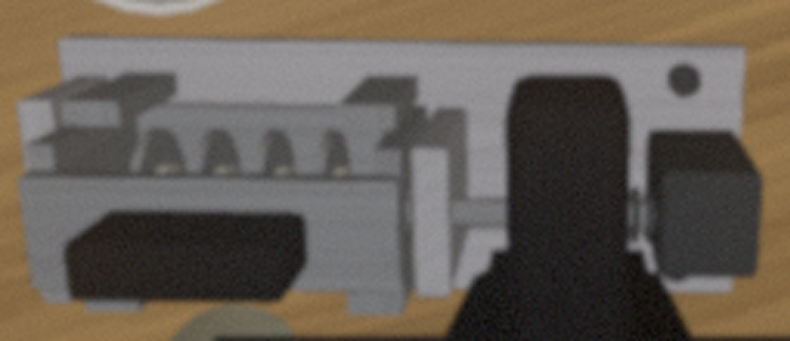

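Run:
```python
from h import *
w=np.load("w3.npy");st={'eef_pos':w[:3],'tcp_rot':w[3:]}
c,T=cal("wrist",st)
g=lambda *P:[(140+(u+.5)/3.1-.5,150+(v+.5)/3.1-.5) for u,v in P]
L=[[-48,-78,10],[-48,172,10],[-25,59,72],[-25,71,72],[25,71,72],[25,59,72],[-18,137,70],[-18,170,70],[18,170,70]]
P=g((60,38),(743,45),(413,148),(447,148),(450,293),(415,295),(662,178),(758,178),(752,275))
p=fit([(c,T,L,P)],[513,-3,-.29])
fit([(c,T,L[2:6],P[2:6])],[513,-3,-.29])
H=[[-26,-57,84],[-26,57,84]]
fit([(c,T,L[:6]+H,P[:6]+g((22,178),(400,178)))],[513,-3,-.29])
print(place(p,[[0,89,58],[0,107,58]]))
```

```text
[ 5.11235e+02 -2.41200e+00 -3.00000e-01] res [-2.3, -0.8, 1.2, 0.7, -1.6, -0.2, -0.0, -0.0, -0.3, 1.9, -1.0, 1.0, -0.7, -2.1, 2.5, -1.5, 2.1, 2.0]
[ 5.10767e+02 -1.50900e+00 -3.01000e-01] res [-0.9, -0.9, 0.8, -0.7, 0.4, 1.3, -0.3, 0.4]
[ 5.14836e+02 -1.93900e+00 -2.73000e-01] res [-1.6, 4.0, 1.4, -0.5, -0.7, 1.5, 0.9, 1.4, 1.9, 3.2, 1.2, 2.6, -2.2, -4.7, -0.7, -5.8]
[[537.51249251  82.62049596  58.        ]
 [542.82712234  99.81801642  58.        ]]
```

Run:
```python
from h import *
w=np.load("w3.npy");st={'eef_pos':w[:3],'tcp_rot':w[3:]}
c,T=cal("wrist",st)
g=lambda *P:[(140+(u+.5)/3.1-.5,150+(v+.5)/3.1-.5) for u,v in P]
r=ray(c,T,g((478,213))[0],58);print(r)
for p in ([512.3,-2.6,-.293],[511.2,-2.4,-.3]):
    cc,s=np.cos(p[2]),np.sin(p[2]);d=r[:2]-p[:2];print([cc*d[0]+s*d[1],-s*d[0]+cc*d[1]])
go([538.5,83,165],Rt(-.295))
```

```text
[535.14726685  73.03736477  58.        ]
[np.float64(0.02754313654627083), np.float64(79.01270653412155)]
[np.float64(0.5844322122557202), np.float64(79.14496846059964)]
t 5.3 pos [513.9 110.9 233. ] F [ 0.3 -0.3 -1.9] open 17.8
need shift [ 67.7 -32.2 -19.6] turn [ 0.012 -0.005 -0.011] rows>= 1.13 j6 -1.2
```

Request:
{"api": "step_arm", "payload": {"rows": [[0,-31,-19,0.012,-0.005,-0.011],[0,0,0,0,0,0],[25,0,0,0,0,0],[25,0,0,0,0,0],[12,0,0,0,0,0],[0,0,0,0,0,0]]}}

```text
t: 6.05
eef_pos: [537.2, 90.0, 167.4]
tcp_rot: [1.409, 1.568, 2.692]
ft_force: [0.0, 0.1, -1.2]
opening: 0.188
```

Run:
```python
from h import *
go([538.5,83,165],Rt(-.295))
s=env.state();np.save("w4.npy",np.r_[s['eef_pos'],s['tcp_rot']])
for n in ("wrist","scene","top"): cv2.imwrite(f"pics/{n}4.png",env.read_camera(n)[:,:,::-1])
a=cv2.imread("pics/wrist4.png")[100:300,160:480]
b=cv2.imread("pics/scene4.png")[150:270,260:420]
d=cv2.imread("pics/top4.png")[150:270,250:410]
cv2.imwrite("pics/m4w.png",cv2.resize(a,None,fx=2.5,fy=2.5,interpolation=2))
cv2.imwrite("pics/m4s.png",cv2.resize(b,None,fx=5,fy=5,interpolation=2))
cv2.imwrite("pics/m4t.png",cv2.resize(d,None,fx=5,fy=5,interpolation=2))
```

```text
t 6.05 pos [537.2  90.  167.4] F [ 0.   0.1 -1.2] open 17.8
need shift [ 2.4 -3.2 -6.4] turn [ 0.008  0.    -0.003] rows>= 0.11 j6 -1.24
```

View pics/m4w.png

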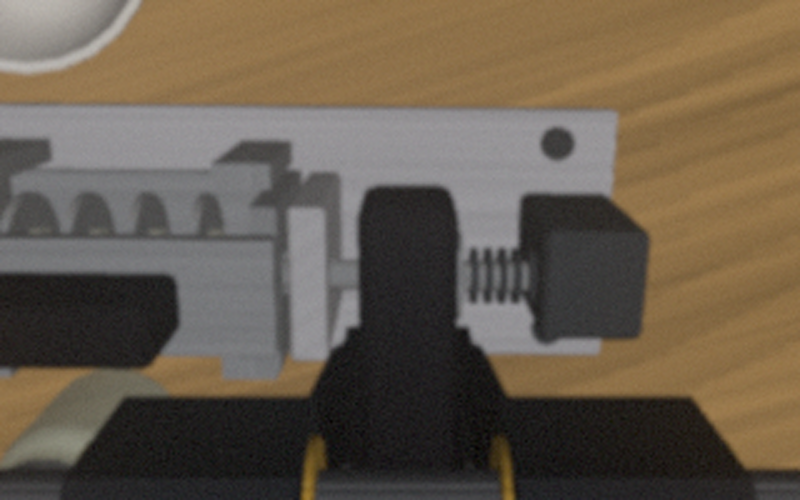

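View pics/m4s.png

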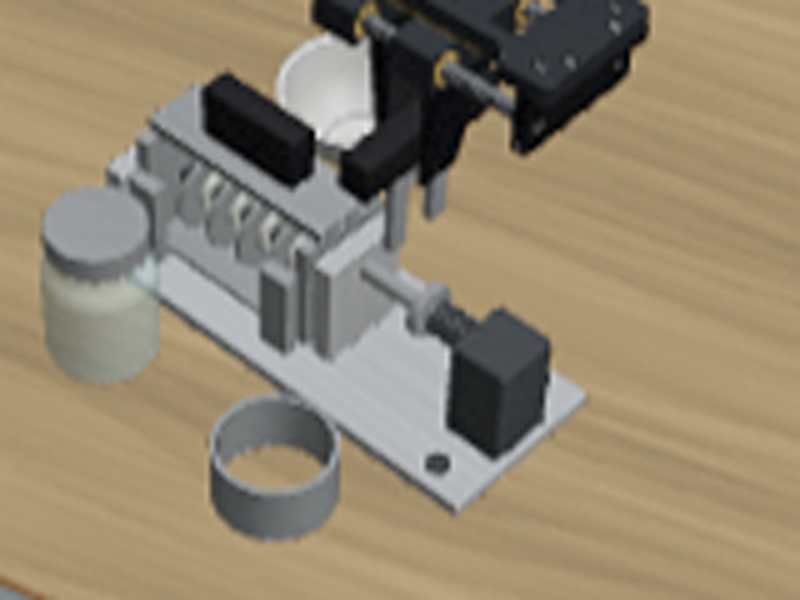

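View pics/m4t.png

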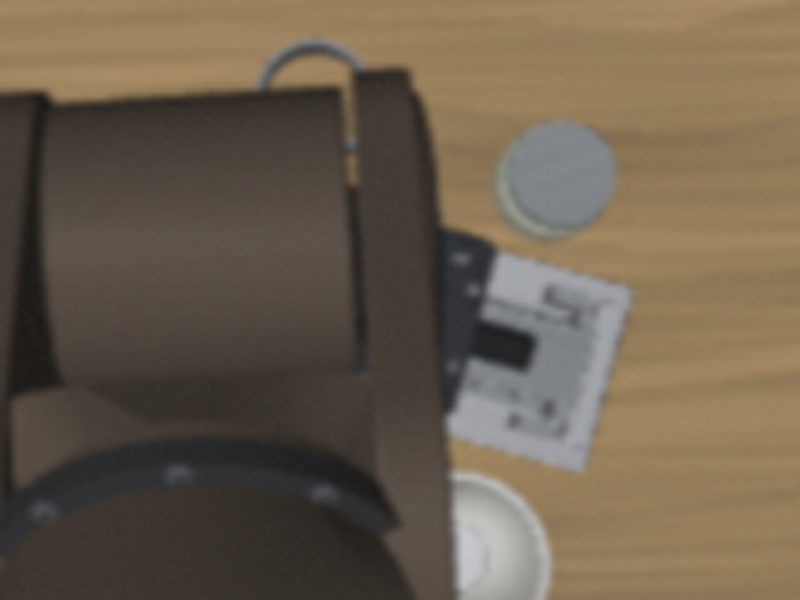

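Run:
```python
import cv2
b=cv2.imread("pics/scene4.png")[165:255,310:385]
b=cv2.resize(b,None,fx=8,fy=6.6*8/6.6,interpolation=2)[:]
b=cv2.resize(cv2.imread("pics/scene4.png")[180:250,305:385],None,fx=8.5,fy=8.5,interpolation=2)
cv2.imwrite("pics/m4s2.png",b)
```

```text
(no output)
```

View pics/m4s2.png

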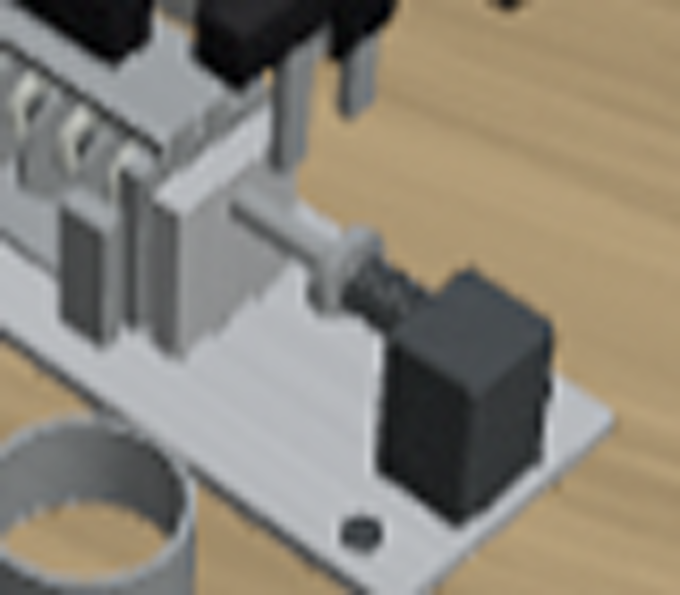

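Run:
```python
from h import *
c,T=cal("scene")
g=lambda *P:[(305+(u+.5)/8.5-.5,180+(v+.5)/8.5-.5) for u,v in P]
L=[[-18,137,70],[-18,170,70],[18,170,70],[18,137,70],[25,59,72],[25,71,72],[-48,172,10]]
P=g((472,270),(552,332),(472,390),(385,332),(158,197),(183,210),(612,420))
p=fit([(c,T,L,P)],[513,-3,-.29])
w=np.load("w4.npy")
for q in g((290,163),(355,111),(322,137)):
    r=ray(c,T,q,w[2]-69)
    cc,s=np.cos(p[2]),np.sin(p[2]);d=r[:2]-p[:2];print(r,[cc*d[0]+s*d[1],-s*d[0]+cc*d[1]])
d=w[:2]-p[:2];print("tcp in stand",[cc*d[0]+s*d[1],-s*d[0]+cc*d[1]])
for p in ([512.3,-2.6,-.293],):
  cc,s=np.cos(p[2]),np.sin(p[2]);d=w[:2]-p[:2];print("tcp in stand",[cc*d[0]+s*d[1],-s*d[0]+cc*d[1]])
```

```text
[ 5.10263e+02  1.05300e+00 -3.25000e-01] res [-0.4, -0.7, 1.1, -0.4, -0.1, 1.2, -0.8, 0.1, -0.8, -0.8, -0.0, 0.4, 0.9, 0.1]
[549.98216528  88.35348462  98.40737323] [np.float64(9.801241868190534), np.float64(95.40891840440395)]
[524.24092837  95.74932244  98.40737323] [np.float64(-16.954484181690447), np.float64(94.20857761487552)]
[537.24868426  91.90986889  98.40737323] [np.float64(-3.401504607595868), np.float64(94.71834377401905)]
tcp in stand [np.float64(-2.8242696152980464), np.float64(92.93959442927037)]
tcp in stand [np.float64(-2.890735024968734), np.float64(95.89173507244368)]
```

Request:
{"api": "step_arm", "payload": {"rows": [[0,-3,-6,0.008,0,-0.003],[0,0,0,0,0,0]]}}

```text
t: 6.45
eef_pos: [539.6, 82.6, 169.9]
tcp_rot: [-1.194, 1.566, 0.08]
ft_force: [0.4, -0.4, -2.0]
opening: 0.188
```

Run:
```python
from h import *
go([538.2,82.6,102],Rt(-.295))
```

```text
t 6.45 pos [539.6  82.6 169.9] F [ 0.4 -0.4 -2. ] open 17.9
need shift [67.9  1.7 -0.5] turn [-0.001  0.002  0.005] rows>= 1.13 j6 -1.24
```

Request:
{"api": "step_arm", "payload": {"rows": [[12,1,0,0,0,0],[12,0,0,0,0,0],[0,0,0,0,0,0]]}}

```text
t: 6.82
eef_pos: [538.5, 82.7, 144.1]
tcp_rot: [-1.186, 1.566, 0.088]
ft_force: [1.0, 0.0, -2.5]
opening: 0.188
```

Run:
```python
from h import *
go([538.2,82.6,102],Rt(-.295))
b=cv2.resize(env.read_camera("scene")[170:240,305:385,::-1],None,fx=8.5,fy=8.5,interpolation=2)
cv2.imwrite("pics/s5.png",b)
```

```text
t 6.83 pos [538.5  82.7 144.1] F [ 1.   0.  -2.5] open 17.9
need shift [42.1  0.5 -0.2] turn [-0.002  0.002  0.005] rows>= 0.7 j6 -1.24
```

View pics/s5.png

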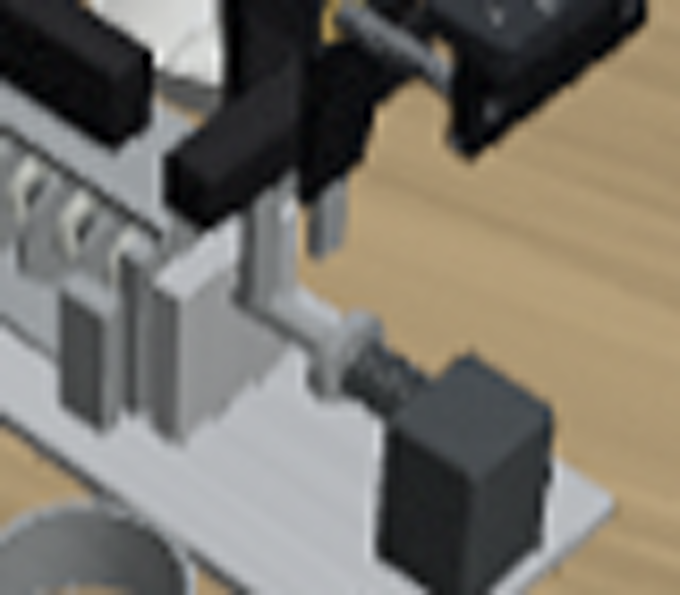

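Run:
```python
from h import *
c,T=cal("scene")
p=[510.3,1.05,-.325];cc,s=np.cos(p[2]),np.sin(p[2])
for q in ((258,300),(325,253),(291,277)):
    r=ray(c,T,(305+q[0]/8.5-.5,170+q[1]/8.5-.5),75)
    d=r[:2]-p[:2];print(r,[cc*d[0]+s*d[1],-s*d[0]+cc*d[1]])
```

```text
[550.52354247  79.86026722  75.        ] [np.float64(12.953058499675759), np.float64(87.5283374931357)]
[526.11962097  88.66261114  75.        ] [np.float64(-12.984001181655232), np.float64(88.07749855641745)]
[538.61975235  84.1961011   75.        ] [np.float64(0.2879532968942584), np.float64(87.83620884751119)]
```

Request:
{"api": "step_arm", "payload": {"rows": [[10,0,0,0,0,0],[10,0,0,0,0,0],[0,0,0,0,0,0]]}}

```text
t: 7.25
eef_pos: [538.9, 82.8, 123.1]
tcp_rot: [-1.189, 1.565, 0.085]
ft_force: [0.3, -1.0, -1.1]
opening: 0.185
```

Run:
```python
from h import *
go([538.2,82.6,102],Rt(-.295))
```

```text
t 7.25 pos [538.9  82.8 123.1] F [ 0.3 -1.  -1.1] open 17.6
need shift [21.1  0.8 -0.4] turn [-0.002  0.002  0.005] rows>= 0.35 j6 -1.24
```

Request:
{"api": "step_arm", "payload": {"rows": [[10,0.5,0,0,0,0.004],[9,0,0,0,0,0],[0,0,0,0,0,0]]}}

```text
t: 7.62
eef_pos: [538.6, 83.0, 102.8]
tcp_rot: [-0.442, 1.569, 0.833]
ft_force: [-0.2, -0.0, -1.5]
opening: 0.187
```

Run:
```python
from h import *
go([538.2,82.6,102],Rt(-.295))
go([543.5,100.2,102],Rt(-.295))
for n in ("scene","wrist"):
  a=env.read_camera(n)[:,:,::-1]
  cv2.imwrite(f"pics/{n}6.png",cv2.resize(a[170:240,305:385],None,fx=8,fy=8,interpolation=2) if n=="scene" else a)
```

```text
t 7.62 pos [538.6  83.  102.8] F [-0.2 -0.  -1.5] open 17.8
need shift [ 0.8  0.2 -0.4] turn [-0.002  0.002  0.001] rows>= 0.01 j6 -1.25
t 7.62 pos [538.6  83.  102.8] F [-0.2 -0.  -1.5] open 17.8
need shift [ 0.8  0.3 17.9] turn [-0.002  0.002  0.001] rows>= 0.3 j6 -1.25
```

View pics/scene6.png

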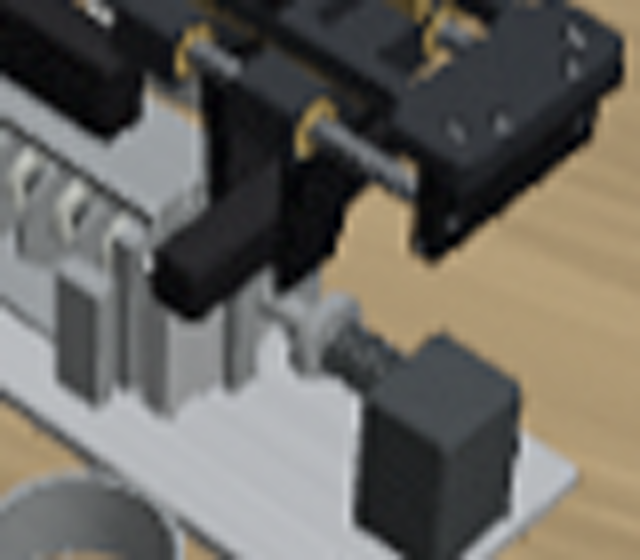

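View pics/wrist6.png

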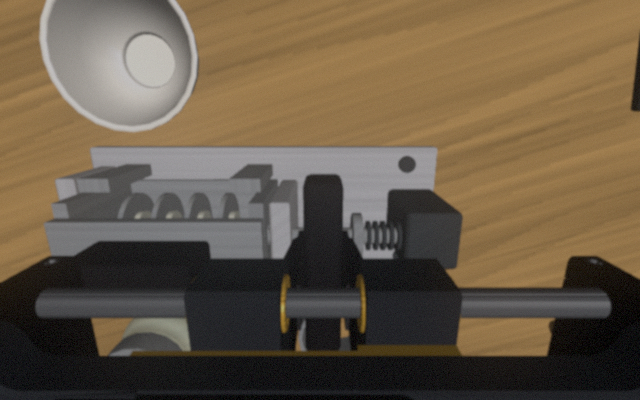

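Request:
{"api": "step_arm", "payload": {"rows": [[0,0,8,0,0,0],[0,0,6,0,0,0],[0,0,0,0,0,0]]}}

```text
t: 8.1
eef_pos: [543.5, 97.4, 104.1]
tcp_rot: [-0.851, 1.567, 0.423]
ft_force: [0.2, -1.2, -2.9]
opening: 0.188
```

Request:
{"api": "step_arm", "payload": {"rows": [[0,0,4,0,0,0],[0,0,4,0,0,0],[0,0,4,0,0,0],[0,0,0,0,0,0]]}}

```text
t: 8.6
eef_pos: [546.4, 106.9, 104.1]
tcp_rot: [-2.274, 1.568, -0.998]
ft_force: [-0.3, -2.5, -2.5]
opening: 0.184
```

Run:
```python
from h import *
go([547,110,102],Rt(-.295))
s=env.state();d=s['eef_pos'][:2]-[512.3,-2.6];print("stand y",d@[np.sin(.295),np.cos(.295)],"Fy",s['ft_force'][:2]@[np.sin(.295),np.cos(.295)])
for n in ("scene","wrist"):
  a=env.read_camera(n)[:,:,::-1]
  cv2.imwrite(f"pics/{n}7.png",cv2.resize(a[170:240,305:385],None,fx=8,fy=8,interpolation=2) if n=="scene" else a)
```

```text
t 8.6 pos [546.4 106.9 104.1] F [-0.3 -2.5 -2.5] open 17.5
need shift [2.1 0.4 3.1] turn [ 0.    -0.002  0.002] rows>= 0.05 j6 -1.2
stand y 114.68001764039296 Fy -2.5049257235717675
```

View pics/scene7.png

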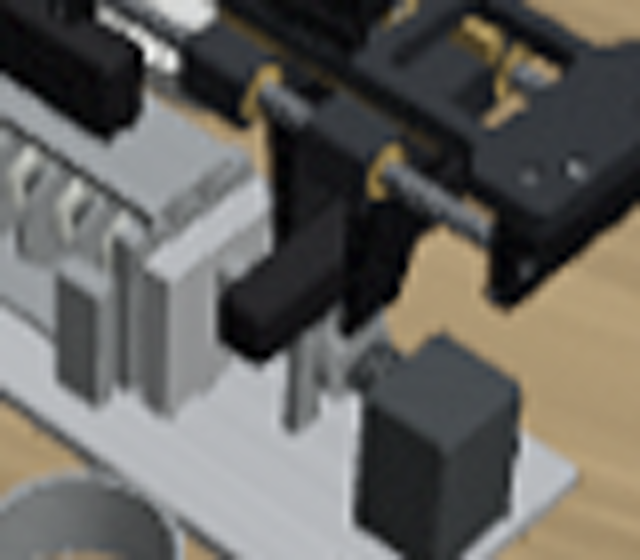

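View pics/wrist7.png

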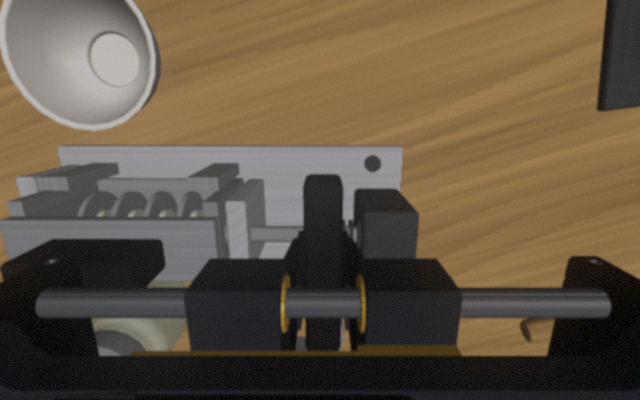

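Request:
{"api": "step_arm", "payload": {"rows": [[0,0,3,0,0,0],[0,0,3,0,0,0],[0,0,0,0,0,0]]}}

```text
t: 9.07
eef_pos: [547.8, 111.2, 104.0]
tcp_rot: [-2.807, 1.567, -1.53]
ft_force: [-0.9, -7.3, -1.5]
opening: 0.186
```

Run:
```python
from h import *
s=env.state();d=s['eef_pos'][:2]-[512.3,-2.6];print("stand y",d@[np.sin(.295),np.cos(.295)],"Fy",s['ft_force'][:2]@[np.sin(.295),np.cos(.295)],s['eef_pos'])
for n in ("scene","wrist"):
  a=env.read_camera(n)[:,:,::-1]
  cv2.imwrite(f"pics/{n}8.png",cv2.resize(a[150:250,265:385],None,fx=6,fy=6,interpolation=2) if n=="scene" else a)
```

```text
stand y 119.19320540199305 Fy -7.284780671437241 [547.78130834 111.19298845 104.01680226]
```

View pics/scene8.png

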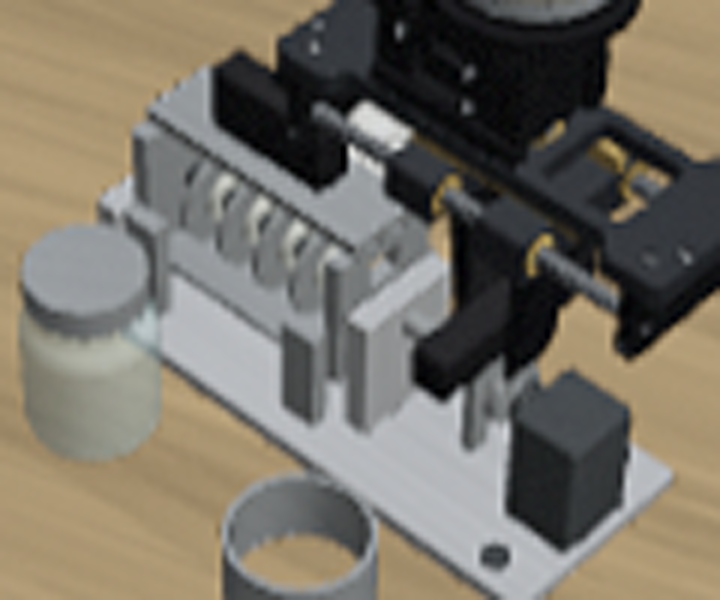

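Request:
{"api": "step_arm", "payload": {"rows": [[0,0,2,0,0,0],[0,0,1,0,0,0],[0,0,0.3,0,0,0],[0,0,0.3,0,0,0],[0,0,0,0,0,0]]}}

```text
t: 9.8
eef_pos: [548.1, 112.2, 104.0]
tcp_rot: [-3.097, 1.563, -1.821]
ft_force: [-1.3, -6.8, -1.4]
opening: 0.187
```

Run:
```python
from h import *
s=env.state();d=s['eef_pos'][:2]-[512.3,-2.6];print("stand y",d@[np.sin(.295),np.cos(.295)],"Fy",s['ft_force'],s['eef_pos'])
for n in ("scene","wrist"):
  a=env.read_camera(n)[:,:,::-1]
  cv2.imwrite(f"pics/{n}9.png",cv2.resize(a[150:250,265:385],None,fx=6,fy=6,interpolation=2) if n=="scene" else a)
```

```text
stand y 120.2400815797121 Fy [-1.28772497 -6.78769291 -1.42945024] [548.1175215  112.18496534 104.03509881]
```

View pics/scene9.png

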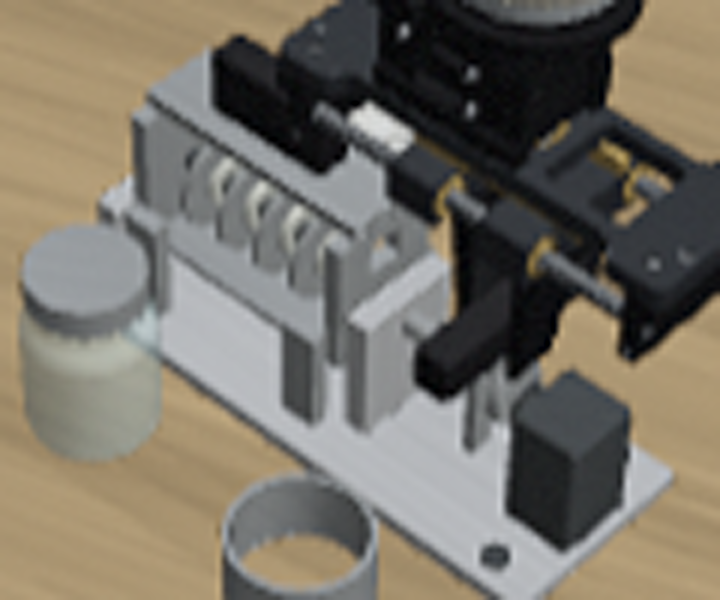

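View pics/wrist9.png

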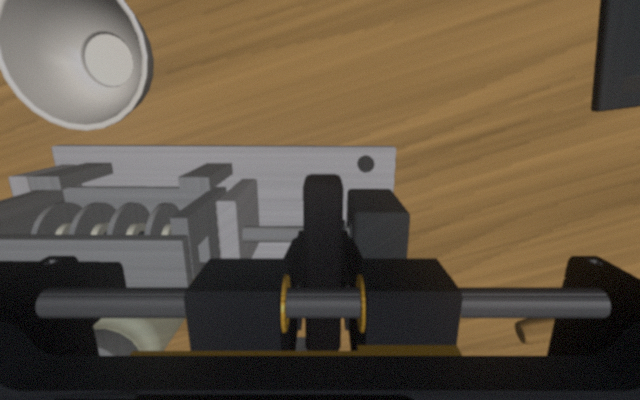

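Request:
{"api": "step_arm", "payload": {"rows": [[0,0,-4,0,0,0],[0,0,-4,0,0,0],[0,0,-3,0,0,0],[0,0,0,0,0,0]]}}

```text
t: 10.4
eef_pos: [544.9, 101.4, 104.3]
tcp_rot: [-3.049, 1.564, -1.772]
ft_force: [0.6, -0.1, -1.8]
opening: 0.188
```

Run:
```python
from h import *
s=env.state();d=s['eef_pos'][:2]-[512.3,-2.6];print("stand y",d@[np.sin(.295),np.cos(.295)],"x",d@[np.cos(.295),-np.sin(.295)],"F",s['ft_force'],s['eef_pos'])
```

```text
stand y 108.99808202845645 x 0.9078543886649619 F [ 0.6385486  -0.05287692 -1.79257087] [544.85872306 101.42564894 104.28335887]
```

Free of the collar; lift out.

Request:
{"api": "step_arm", "payload": {"rows": [[-15,0,0,0,0,0],[-30,0,0,0,0,0],[-40,0,0,0,0,0],[-40,0,0,0,0,0],[-20,0,0,0,0,0],[0,0,0,0,0,0]]}}

```text
t: 11.15
eef_pos: [545.0, 103.4, 258.9]
tcp_rot: [-2.533, 1.565, -1.256]
ft_force: [-0.0, 0.5, -2.0]
opening: 0.189
```

Run:
```python
from h import *
go([489.6,358.9,234],Rt(-.166))
a=env.read_camera("scene")[:,:,::-1]
cv2.imwrite(f"pics/s10.png",cv2.resize(a[120:270,255:415],None,fx=4,fy=4,interpolation=2))
```

```text
t 11.15 pos [545.  103.4 258.9] F [-0.   0.5 -2. ] open 18.0
need shift [ 23.2 127.1 228.6] turn [-0.128 -0.005  0.003] rows>= 3.81 j6 -1.2
```

View pics/s10.png

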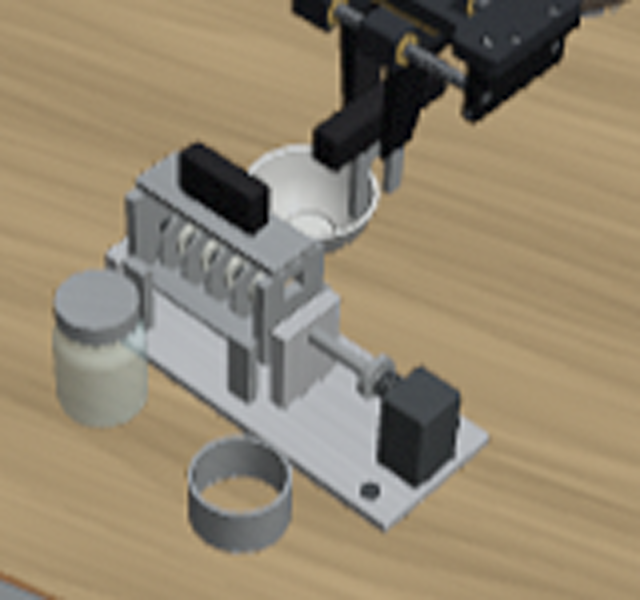

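Request:
{"api": "step_arm", "payload": {"rows": [[2,18,35,-0.018,0,0],[4,27,50,-0.025,0,0],[4,27,50,-0.027,0,0],[4,25,45,-0.027,0,0],[4,20,35,-0.02,0,0],[0,0,0,0,0,0],[0,0,0,0,0,0]]}}

```text
t: 12.08
eef_pos: [480.1, 346.0, 230.2]
tcp_rot: [2.587, 1.556, -2.301]
ft_force: [1.3, -0.1, -0.4]
opening: 0.189
```

Run:
```python
from h import *
go([489.6,358.9,234],Rt(-.166))
```

```text
t 12.07 pos [480.1 346.  230.2] F [ 1.3 -0.1 -0.4] open 18.0
need shift [-4.  -7.1 14.3] turn [-0.009 -0.012 -0.008] rows>= 0.24 j6 -0.88
```

Request:
{"api": "step_arm", "payload": {"rows": [[0,-7.5,14.5,-0.009,-0.011,-0.007],[0,0,0,0,0,0],[0,0,0,0,0,0]]}}

```text
t: 12.45
eef_pos: [491.9, 358.0, 229.6]
tcp_rot: [2.724, 1.57, -2.157]
ft_force: [-0.2, -0.5, -1.2]
opening: 0.186
```

Run:
```python
from h import *
go([490.3,359.3,84],Rt(-.166))
```

```text
t 12.45 pos [491.9 358.  229.6] F [-0.2 -0.5 -1.2] open 17.7
need shift [145.6   1.7   1.2] turn [-0.002 -0.001 -0.   ] rows>= 2.43 j6 -0.88
```

Request:
{"api": "step_arm", "payload": {"rows": [[20,1.5,1,-0.002,0,0],[35,0,0,0,0,0],[35,0,0,0,0,0],[15,0,0,0,0,0],[0,0,0,0,0,0],[0,0,0,0,0,0]]}}

```text
t: 13.2
eef_pos: [492.6, 358.1, 124.9]
tcp_rot: [-1.016, 1.567, 0.386]
ft_force: [-0.2, -0.1, -1.4]
opening: 0.188
```

Run:
```python
from h import *
go([490.3,359.3,84],Rt(-.166))
a=env.read_camera("wrist")[:,:,::-1]
cv2.imwrite(f"pics/w11.png",a)
a=env.read_camera("scene")[:,:,::-1]
cv2.imwrite(f"pics/s11.png",cv2.resize(a[170:280,410:530],None,fx=5.4,fy=5.4,interpolation=2))
```

```text
t 13.2 pos [492.6 358.1 124.9] F [-0.2 -0.1 -1.4] open 17.9
need shift [40.9  2.6  0.7] turn [-0.003  0.002  0.003] rows>= 0.68 j6 -0.88
```

View pics/w11.png

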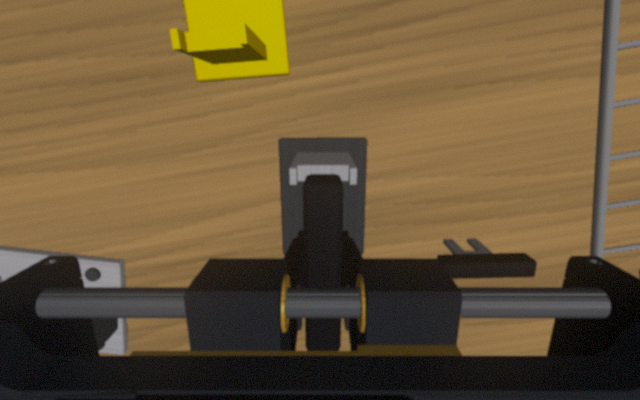

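View pics/s11.png

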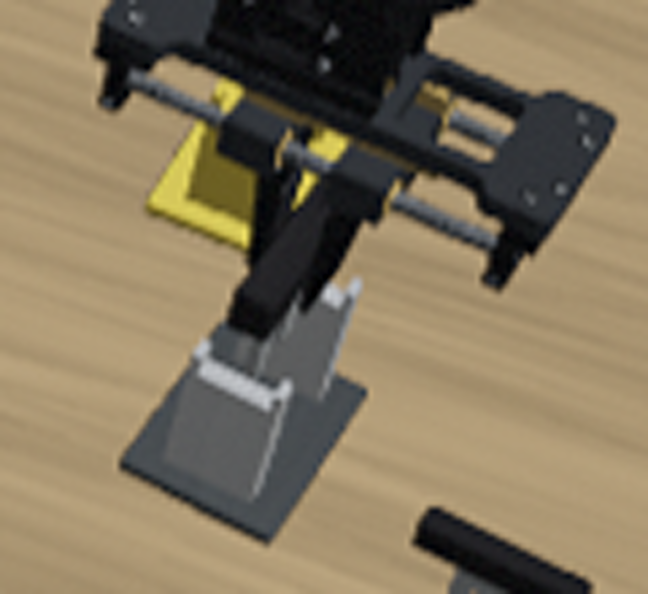

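Request:
{"api": "step_arm", "payload": {"rows": [[10,2.2,0.7,-0.003,0,0],[12,0,0,0,0,0],[0,0,0,0,0,0]]}}

```text
t: 13.68
eef_pos: [490.6, 359.5, 102.5]
tcp_rot: [-0.972, 1.565, 0.433]
ft_force: [-0.4, -0.7, -0.9]
opening: 0.186
```

Run:
```python
from h import *
go([490.3,359.3,84],Rt(-.166))
```

```text
t 13.68 pos [490.6 359.5 102.5] F [-0.4 -0.7 -0.9] open 17.7
need shift [18.5  0.4 -0.3] turn [0.    0.003 0.005] rows>= 0.31 j6 -0.88
```

Request:
{"api": "step_arm", "payload": {"rows": [[9,0,0,0,0.003,0.004],[7,0,0,0,0,0],[0,0,0,0,0,0]]}}

```text
t: 14.05
eef_pos: [490.7, 359.5, 85.0]
tcp_rot: [-1.93, 1.57, -0.525]
ft_force: [0.5, -0.0, -1.8]
opening: 0.186
```

Run:
```python
from h import *
go([490.3,359.3,83.5],Rt(-.166))
```

```text
t 14.05 pos [490.7 359.5  85. ] F [ 0.5 -0.  -1.8] open 17.7
need shift [ 1.5  0.4 -0.3] turn [ 0. -0.  0.] rows>= 0.03 j6 -0.88
```

Request:
{"api": "step_arm", "payload": {"rows": [[1.5,0,0,0,0,0],[0.5,0,0,0,0,0],[0,0,0,0,0,0]]}}

```text
t: 14.42
eef_pos: [490.8, 359.6, 83.4]
tcp_rot: [-1.252, 1.57, 0.154]
ft_force: [0.4, -0.2, -1.6]
opening: 0.189
```

Request:
{"api": "step_arm", "payload": {"rows": [[0,0,0,0,0,0],[0,0,0,0,0,0],[0,0,0,0,0,0],[0,0,0,0,0,0]], "grip": 50}}

```text
t: 14.92
eef_pos: [491.3, 359.8, 84.1]
tcp_rot: [-0.998, 1.568, 0.408]
ft_force: [-0.4, -0.3, 0.3]
opening: 0.511
```

Request:
{"api": "step_arm", "payload": {"rows": [[-15,0,0,0,0,0],[-35,0,0,0,0,0],[-50,0,0,0,0,0],[-50,0,0,0,0,0],[-20,0,0,0,0,0],[0,0,0,0,0,0]]}}

```text
t: 15.68
eef_pos: [490.6, 359.5, 264.5]
tcp_rot: [-0.933, 1.566, 0.472]
ft_force: [-0.1, 1.0, 0.7]
opening: 0.524
```

Run:
```python
from h import *
go([510,-3,270],Rt(-.3-np.pi/2))
go([510,-3,270],Rt(-.3+np.pi/2))
a=env.read_camera("wrist")[:,:,::-1]
cv2.imwrite(f"pics/w12.png",a)
a=env.read_camera("scene")[:,:,::-1]
cv2.imwrite(f"pics/s12.png",cv2.resize(a[170:290,410:530],None,fx=4.9,fy=4.9,interpolation=2))
```

```text
t 15.68 pos [490.6 359.5 264.5] F [-0.1  1.   0.7] open 49.8
need shift [  -6.3  -78.9 -354.4] turn [1.705 0.006 0.   ] rows>= 9.47 j6 -0.88
t 15.68 pos [490.6 359.5 264.5] F [-0.1  1.   0.7] open 49.8
need shift [  -6.3  -78.9 -354.4] turn [-1.436 -0.     0.006] rows>= 7.98 j6 -0.88
```

View pics/w12.png

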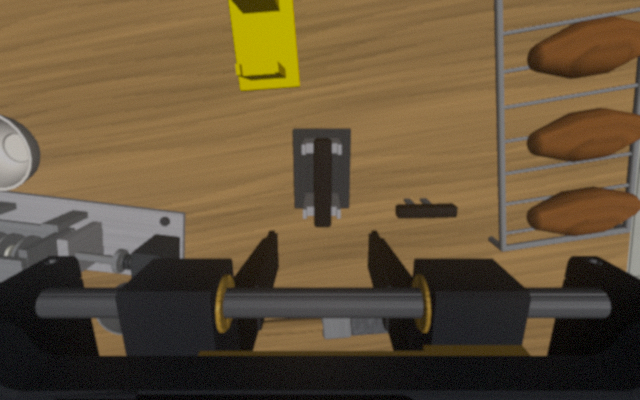

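View pics/s12.png

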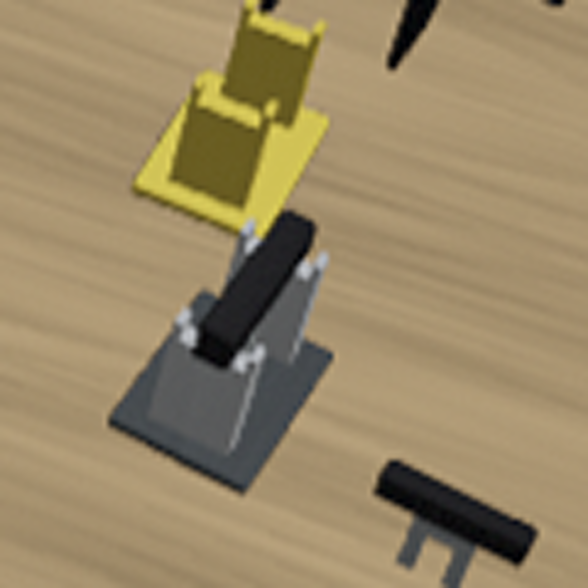

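```bash
cat >> h.py <<'E'
def path(pos,M,n):
    s=env.state();A=R.from_euler('xyz',s['tcp_rot']).as_matrix()
    D=np.array(pos)-s['eef_pos'];w=R.from_matrix(A.T@M).as_rotvec()
    for k in range(n):
        B=A@R.from_rotvec(w*k/n).as_matrix()
        print((B.T@D/n).round(0).tolist(),(w/n).round(3))
E
python3 - <<'E'
from h import *
path([515,20,275],Rt(-.295-np.pi/2),10)
E
```

```text
[-1.0, -8.0, -33.0] [0.17 0.   0.  ]
[-1.0, -14.0, -31.0] [0.17 0.   0.  ]
[-1.0, -19.0, -28.0] [0.17 0.   0.  ]
[-1.0, -23.0, -25.0] [0.17 0.   0.  ]
[-1.0, -27.0, -21.0] [0.17 0.   0.  ]
[-1.0, -30.0, -16.0] [0.17 0.   0.  ]
[-1.0, -32.0, -10.0] [0.17 0.   0.  ]
[-1.0, -34.0, -5.0] [0.17 0.   0.  ]
[-1.0, -34.0, 1.0] [0.17 0.   0.  ]
[-1.0, -33.0, 7.0] [0.17 0.   0.  ]
```

Request:
{"api": "step_arm", "payload": {"rows": [[-1,-8,-33,0.17,0,0],[-1,-14,-31,0.17,0,0],[-1,-19,-28,0.17,0,0],[-1,-23,-25,0.17,0,0],[-1,-27,-21,0.17,0,0],[-1,-30,-16,0.17,0,0],[-1,-32,-10,0.17,0,0],[0,0,0,0,0,0]], "grip": 60}}

```text
t: 16.77
eef_pos: [501.6, 114.5, 258.5]
tcp_rot: [-3.066, 1.554, -2.888]
ft_force: [-0.2, 0.8, 0.4]
opening: 0.63
```

Run:
```python
from h import *
go([515,20,275],Rt(-.295-np.pi/2))
path([515,20,275],Rt(-.295-np.pi/2),4)
```

```text
t 16.77 pos [501.6 114.5 258.5] F [-0.2  0.8  0.4] open 59.9
need shift [-16.3 -95.4  -3.8] turn [ 0.473 -0.016  0.005] rows>= 2.63 j6 -0.08
[-4.0, -24.0, -1.0] [ 0.118 -0.004  0.001]
[-4.0, -24.0, 2.0] [ 0.118 -0.004  0.001]
[-4.0, -23.0, 5.0] [ 0.118 -0.004  0.001]
[-4.0, -23.0, 7.0] [ 0.118 -0.004  0.001]
```

Request:
{"api": "step_arm", "payload": {"rows": [[-4,-25,-1,0.125,-0.004,0],[-4,-25,2,0.125,-0.004,0],[-4,-24,5,0.125,-0.004,0],[-4,-15,7,0.08,-0.003,0],[0,0,0,0,0,0],[0,0,0,0,0,0]]}}

```text
t: 17.52
eef_pos: [514.6, 26.5, 269.7]
tcp_rot: [-2.549, 1.559, -2.823]
ft_force: [1.3, 0.7, -0.1]
opening: 0.636
```

Run:
```python
from h import *
go([513,-3,200],Rt(-.295-np.pi/2))
s=env.state();np.save("w13.npy",np.r_[s['eef_pos'],s['tcp_rot']])
cv2.imwrite(f"pics/w13.png",env.read_camera("wrist")[:,:,::-1])
```

```text
t 17.52 pos [514.6  26.5 269.7] F [ 1.3  0.7 -0.1] open 60.5
need shift [ 69.8 -28.4   7.1] turn [ 0.022 -0.01   0.007] rows>= 1.16 j6 0.2
```

View pics/w13.png

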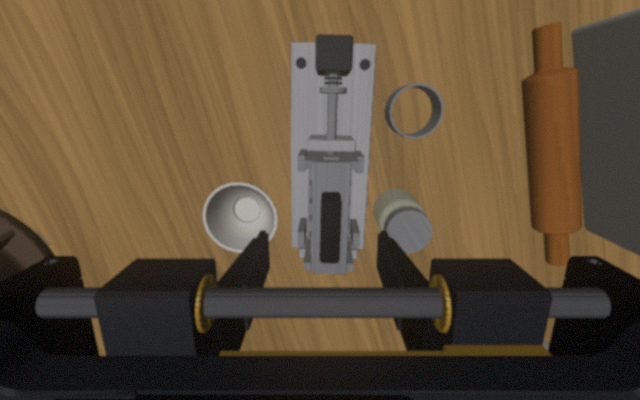

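Run:
```python
from h import *
a=cv2.imread("pics/w13.png");cv2.imwrite("pics/w13c.png",cv2.resize(a[120:290,270:440],None,fx=3.5,fy=3.5,interpolation=2))
```

```text
(no output)
```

View pics/w13c.png

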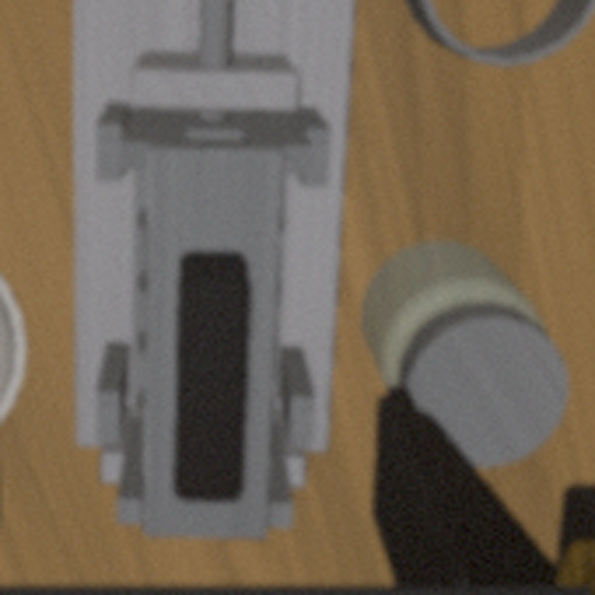

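Run:
```python
from h import *
w=np.load("w13.npy");st={'eef_pos':w[:3],'tcp_rot':w[3:]}
c,T=cal("wrist",st)
g=lambda *P:[(270+(u+.5)/3.5-.5,120+(v+.5)/3.5-.5) for u,v in P]
L=[[-9,-30,144],[9,-30,144],[-9,30,112],[9,30,112],[-26,57,112],[26,57,112],[-26,-57,112],[26,-57,112]]
P=g((175,500),(243,500),(180,252),(249,252),(145,150),(287,150),(143,537),(268,537))
p=fit([(c,T,L,P)],[513,-3,-.295])
fit([(c,T,L[:4],P[:4])],p); fit([(c,T,L[4:],P[4:])],p)
```

```text
[ 5.11693e+02 -4.26400e+00 -2.92000e-01] res [-0.3, 1.5, 0.4, 2.0, -0.0, -1.4, -0.5, -1.0, -8.1, -1.2, 8.2, -0.1, -7.7, 0.1, 8.0, 1.2]
[ 5.11852e+02 -4.05100e+00 -2.96000e-01] res [-0.3, 1.2, 0.4, 1.8, 0.2, -1.7, -0.3, -1.2]
[ 5.11534e+02 -4.49200e+00 -2.90000e-01] res [-8.3, -0.9, 8.0, 0.2, -7.7, 0.3, 8.0, 1.4]
```

Request:
{"api": "step_arm", "payload": {"rows": [[10,-28,6,0.02,-0.01,0.007],[0,0,0,0,0,0],[25,0,0,0,0,0],[25,0,0,0,0,0],[10,0,0,0,0,0],[0,0,0,0,0,0]]}}

```text
t: 18.32
eef_pos: [513.2, 2.7, 198.8]
tcp_rot: [0.971, 1.569, 0.689]
ft_force: [0.1, -0.0, -0.1]
opening: 0.628
```

Run:
```python
from h import *
go([511.9,-4,142],Rt(-.294-np.pi/2))
```

```text
t 18.32 pos [513.2   2.7 198.8] F [ 0.1 -0.  -0.1] open 59.7
need shift [56.8 -6.9  0.6] turn [ 0.012  0.001 -0.001] rows>= 0.95 j6 0.16
```

Request:
{"api": "step_arm", "payload": {"rows": [[10,-6.5,0.6,0.012,0,0],[15,0,0,0,0,0],[15,0,0,0,0,0],[8,0,0,0,0,0],[0,0,0,0,0,0]]}}

```text
t: 18.95
eef_pos: [512.6, -4.1, 149.1]
tcp_rot: [0.509, 1.567, 0.214]
ft_force: [0.5, -0.3, -0.5]
opening: 0.632
```

Run:
```python
from h import *
go([511.9,-4,142],Rt(-.294-np.pi/2))
a=env.read_camera("scene")[:,:,::-1]
cv2.imwrite(f"pics/s14.png",cv2.resize(a[100:240,240:400],None,fx=4,fy=4,interpolation=2))
cv2.imwrite(f"pics/w14.png",env.read_camera("wrist")[:,:,::-1])
```

```text
t 18.95 pos [512.6  -4.1 149.1] F [ 0.5 -0.3 -0.5] open 60.1
need shift [ 7.1 -0.1 -0.7] turn [-0.001  0.003 -0.002] rows>= 0.12 j6 0.16
```

View pics/s14.png

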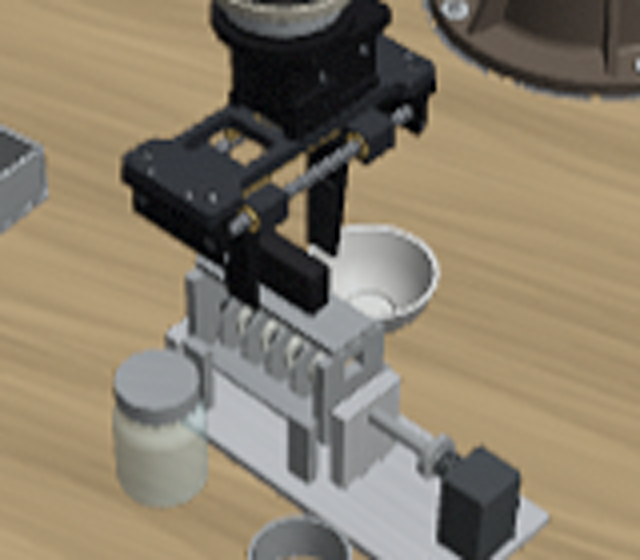

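View pics/w14.png

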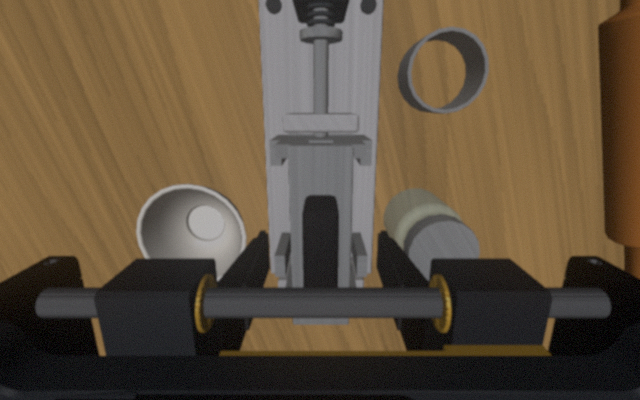

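Request:
{"api": "step_arm", "payload": {"rows": [[6,0,-0.6,0,0.002,0],[2,0,0,0,0,0],[0,0,0,0,0,0]]}}

```text
t: 19.42
eef_pos: [512.6, -3.9, 142.0]
tcp_rot: [0.55, 1.567, 0.255]
ft_force: [0.2, -0.1, 0.0]
opening: 0.63
```

Request:
{"api": "step_arm", "payload": {"rows": [[0,0,0,0,0,0],[0,0,0,0,0,0],[0,0,0,0,0,0],[0,0,0,0,0,0],[0,0,0,0,0,0],[0,0,0,0,0,0],[0,0,0,0,0,0]], "grip": 8}}

```text
t: 20.3
eef_pos: [512.0, -3.7, 142.3]
tcp_rot: [0.727, 1.568, 0.432]
ft_force: [-0.9, -0.0, -0.0]
opening: 0.189
```

Run:
```python
from h import *
go([511.9,-4,142],Rt(-.294-np.pi/2))
```

```text
t 20.3 pos [512.   -3.7 142.3] F [-0.9 -0.  -0. ] open 18.0
need shift [ 0.3 -0.3  0. ] turn [-0.001  0.002 -0.002] rows>= 0.01 j6 0.16
```

Request:
{"api": "step_arm", "payload": {"rows": [[-8,0,0,0,0,0],[-15,0,0,0,0,0],[-25,0,0,0,0,0],[-35,0,0,0,0,0],[-35,0,0,0,0,0],[-15,0,0,0,0,0],[0,0,0,0,0,0]]}}

```text
t: 21.18
eef_pos: [511.4, -4.2, 284.3]
tcp_rot: [0.295, 1.565, 0.001]
ft_force: [-1.0, 0.7, -4.5]
opening: 0.19
```

Run:
```python
from h import *
go([500,-200,265],Rt(-.17-np.pi/2))
a=env.read_camera("scene")[:,:,::-1]
cv2.imwrite(f"pics/s15.png",cv2.resize(a[60:260,130:400],None,fx=2.9,fy=2.9,interpolation=2))
# tray scene crop
```

```text
t 21.18 pos [511.4  -4.2 284.3] F [-1.   0.7 -4.5] open 18.0
need shift [  19.2 -190.7   45.8] turn [-0.124  0.005 -0.001] rows>= 3.18 j6 0.16
```

View pics/s15.png

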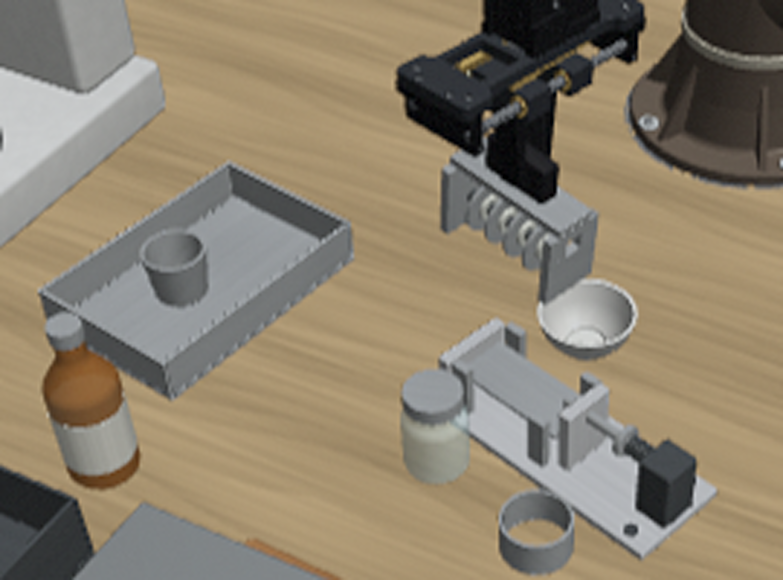

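Run:
```python
from h import *
a=cv2.imread("pics/top0.png")
t=[cv2.resize(a[y:y+26,x:x+34],None,fx=11,fy=11,interpolation=2) for x,y in ((442,160),(500,165),(490,255),(435,250))]
cv2.imwrite("pics/tc.png",np.vstack([np.hstack(t[:2]),np.hstack(t[3:1:-1])]))
c,T=cal("scene")
g=lambda *P:[(130+(u+.5)/2.9-.5,60+(v+.5)/2.9-.5) for u,v in P]
L=[[-120,80,45],[-120,-80,45],[120,-80,45],[120,80,45],[120,80,0],[-120,80,0]]
P=g((352,228),(230,163),(43,293),(168,364),(172,397),(352,258))
p=fit([(c,T,L,P)],[499,-344,-.17])
print("cup",ray(c,T,g((174,251))[0],55))
```

```text
[ 4.98643e+02 -3.42773e+02 -1.67000e-01] res [0.3, -2.0, -0.2, -0.8, -1.6, -0.8, -0.9, 0.5, 0.8, 1.9, 1.6, 0.3]
cup [ 513.13886575 -358.88200619   55.        ]
```

View pics/tc.png

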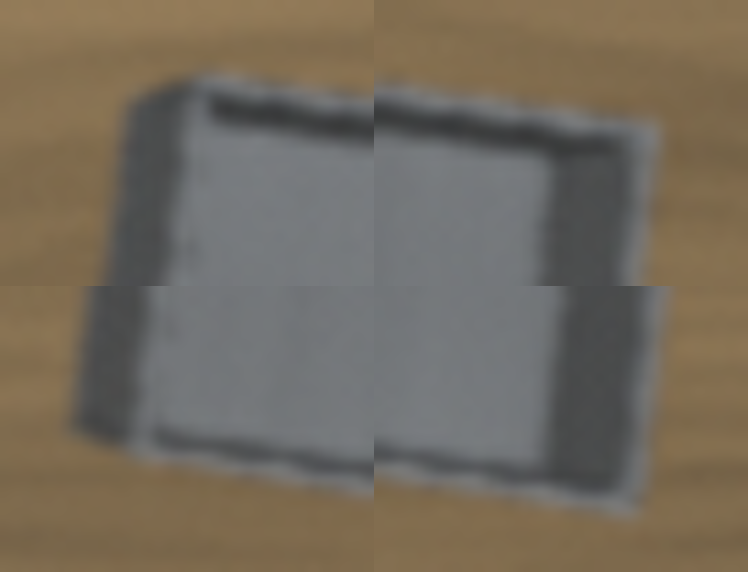

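Run:
```python
from h import *
ct,Tt=cal("top")
L=[[120,80,45],[120,-80,45],[-120,-80,45],[-120,80,45]]
fit([(ct,Tt,L,[(459.0,166.6),(525.5,175.6),(513.7,275.3),(446.6,264.9)])],[499,-344,-.17])
```

```text
[ 4.97931e+02 -3.47821e+02 -1.69000e-01] res [-0.0, -0.6, -0.1, 0.1, 0.3, 0.2, -0.2, 0.3]
```

Run:
```python
from h import *
go([433.7,-335,230],Rt(-.168-np.pi/2))
path([433.7,-335,230],Rt(-.168-np.pi/2),7)
```

```text
t 21.23 pos [511.2  -4.2 283.6] F [ 0.1 -0.5 -3.5] open 17.5
need shift [  53.2 -339.1   21.6] turn [-0.126  0.004 -0.001] rows>= 5.65 j6 0.16
[8.0, -48.0, 3.0] [-0.018  0.001 -0.   ]
[8.0, -48.0, 2.0] [-0.018  0.001 -0.   ]
[8.0, -49.0, 1.0] [-0.018  0.001 -0.   ]
[8.0, -49.0, 0.0] [-0.018  0.001 -0.   ]
[8.0, -49.0, -0.0] [-0.018  0.001 -0.   ]
[8.0, -49.0, -1.0] [-0.018  0.001 -0.   ]
[8.0, -48.0, -2.0] [-0.018  0.001 -0.   ]
```

Request:
{"api": "step_arm", "payload": {"rows": [[0,-25,2,-0.01,0,0],[4,-45,2,-0.018,0,0],[8,-48,1,-0.018,0,0],[8,-48,0,-0.018,0,0],[8,-48,0,-0.018,0,0],[8,-40,-1,-0.018,0,0],[4,-25,-2,-0.01,0,0],[0,0,0,0,0,0]]}}

```text
t: 22.22
eef_pos: [441.0, -282.6, 236.7]
tcp_rot: [2.259, 1.566, 2.08]
ft_force: [0.1, 1.6, -4.4]
opening: 0.188
```

Run:
```python
from h import *
go([433.7,-335,230],Rt(-.168-np.pi/2))
```

```text
t 22.23 pos [ 441.  -282.6  236.7] F [ 0.1  1.6 -4.4] open 17.9
need shift [  6.4 -52.8   2.2] turn [-0.011 -0.003 -0.004] rows>= 0.88 j6 -0.52
```

Request:
{"api": "step_arm", "payload": {"rows": [[0,-25,1,-0.006,0,0],[0,-22,1,-0.005,-0.002,-0.003],[0,0,0,0,0,0],[0,0,0,0,0,0]]}}

```text
t: 22.72
eef_pos: [434.6, -328.3, 235.2]
tcp_rot: [2.382, 1.566, 2.214]
ft_force: [1.0, -0.1, -4.1]
opening: 0.187
```

Run:
```python
from h import *
go([433.7,-335,230],Rt(-.168-np.pi/2))
s=env.state();np.save("w16.npy",np.r_[s['eef_pos'],s['tcp_rot']])
cv2.imwrite(f"pics/w16.png",env.read_camera("wrist")[:,:,::-1])
a=env.read_camera("scene")[:,:,::-1]
cv2.imwrite(f"pics/s16.png",cv2.resize(a[60:220,130:290],None,fx=3.7,fy=3.7,interpolation=2))
```

```text
t 22.73 pos [ 434.6 -328.3  235.2] F [ 1.  -0.1 -4.1] open 17.8
need shift [ 5.2 -6.8  0.3] turn [ 0.001 -0.004 -0.003] rows>= 0.11 j6 -0.6
```

View pics/w16.png

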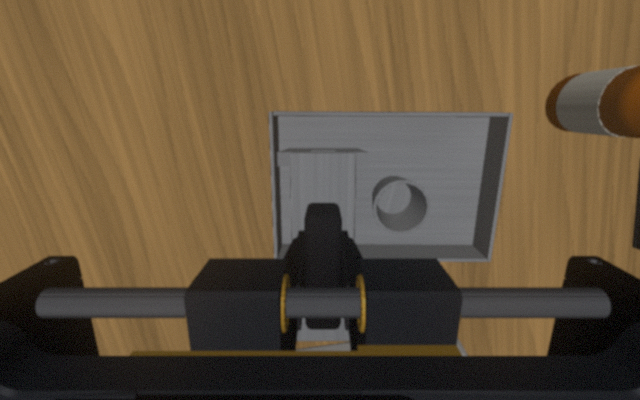

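View pics/s16.png

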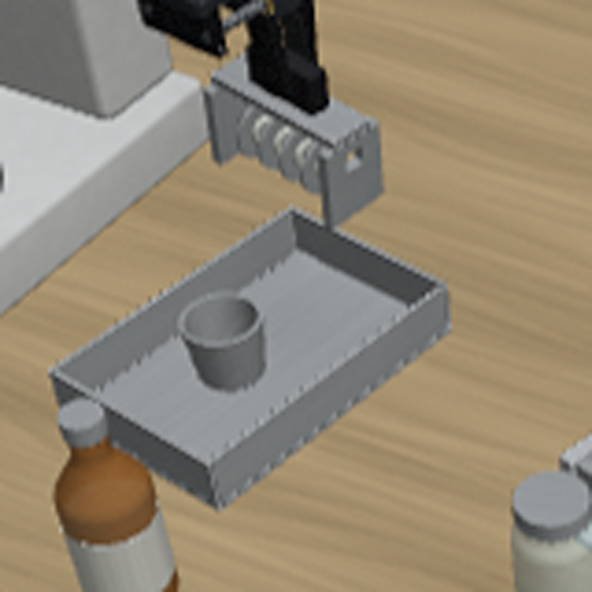

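Run:
```python
from h import *
w=np.load("w16.npy");c,T=cal("wrist",{'eef_pos':w[:3],'tcp_rot':w[3:]})
p=fit([(c,T,[[-120,80,45],[120,80,45],[120,-80,45]],[(270,112),(511,114),(491,262)])],[498,-346,-.168])
r=ray(c,T,(401,206),55);print("cup",r)
cc,s=np.cos(p[2]),np.sin(p[2]);d=r[:2]-p[:2];print([cc*d[0]+s*d[1],-s*d[0]+cc*d[1]])
d=np.array([433.7,-335])-p[:2];print("target local",[cc*d[0]+s*d[1],-s*d[0]+cc*d[1]])
```

```text
[ 4.97369e+02 -3.48055e+02 -1.71000e-01] res [-2.5, 0.3, 2.8, -0.7, -0.3, 1.1]
cup [ 509.37729046 -362.04483029   55.        ]
[np.float64(14.218176179812023), np.float64(-11.737352255399633)]
target local [np.float64(-64.96274598790758), np.float64(2.0051621511335327)]
```

Consistent; target (433.5, -336). Descend in stages.

Request:
{"api": "step_arm", "payload": {"rows": [[10,-7,0,0,-0.003,-0.003],[25,0,0,0,0,0],[25,0,0,0,0,0],[15,0,0,0,0,0],[0,0,0,0,0,0]]}}

```text
t: 23.45
eef_pos: [433.5, -335.0, 156.5]
tcp_rot: [-1.064, 1.57, -1.229]
ft_force: [1.0, 0.2, -3.6]
opening: 0.187
```

Run:
```python
from h import *
go([433.5,-336,107],Rt(-.169-np.pi/2))
```

```text
t 23.45 pos [ 433.5 -335.   156.5] F [ 1.   0.2 -3.6] open 17.7
need shift [49.5 -1.   0.1] turn [0.004 0.    0.001] rows>= 0.82 j6 -0.61
```

Request:
{"api": "step_arm", "payload": {"rows": [[12,-1,0,0.004,0,0],[15,0,0,0,0,0],[11,0,0,0,0,0],[0,0,0,0,0,0],[0,0,0,0,0,0]]}}

```text
t: 24.08
eef_pos: [433.7, -336.5, 116.6]
tcp_rot: [-0.778, 1.569, -0.948]
ft_force: [-0.3, -0.2, -4.0]
opening: 0.191
```

Run:
```python
from h import *
go([433.5,-336,105.3],Rt(-.169-np.pi/2))
a=env.read_camera("scene")[:,:,::-1]
cv2.imwrite(f"pics/s17.png",cv2.resize(a[60:220,130:290],None,fx=3.7,fy=3.7,interpolation=2))
```

```text
t 24.07 pos [ 433.7 -336.5  116.6] F [-0.3 -0.2 -4. ] open 18.2
need shift [11.3  0.5 -0.3] turn [-0.     0.002  0.002] rows>= 0.19 j6 -0.61
```

View pics/s17.png

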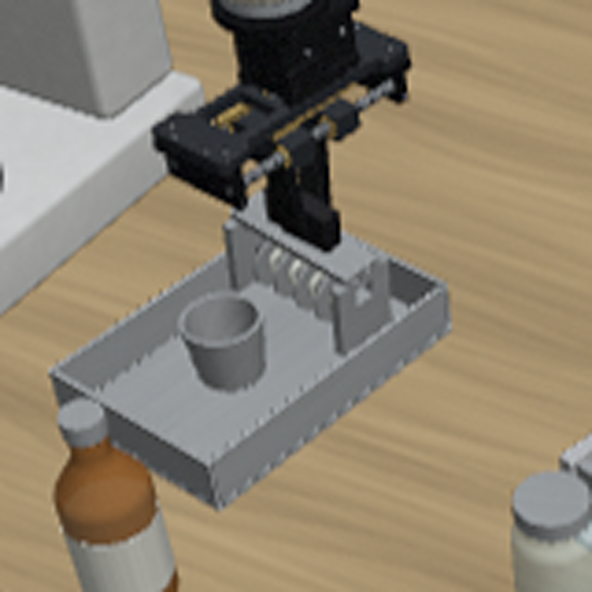

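Inside the walls. Lower gently.

Request:
{"api": "step_arm", "payload": {"rows": [[4,0,0,0,0.002,0.002],[3,0,0,0,0,0],[2,0,0,0,0,0],[0,0,0,0,0,0]]}}

```text
t: 24.62
eef_pos: [434.1, -337.3, 108.7]
tcp_rot: [-0.745, 1.569, -0.914]
ft_force: [-1.4, 0.4, -2.9]
opening: 0.187
```

Request:
{"api": "step_arm", "payload": {"rows": [[1,0,0,0,0,0],[1,0,0,0,0,0],[0,0,0,0,0,0]]}}

```text
t: 25.0
eef_pos: [434.0, -338.1, 108.3]
tcp_rot: [-0.898, 1.567, -1.066]
ft_force: [-1.5, 2.5, -1.7]
opening: 0.188
```

Run:
```python
from h import *
go([433.5,-336,105.3],Rt(-.169-np.pi/2));print(env.state()['moment'])
a=env.read_camera("scene")[:,:,::-1]
cv2.imwrite(f"pics/s18.png",cv2.resize(a[100:180,170:270],None,fx=7,fy=7,interpolation=2))
cv2.imwrite(f"pics/w18.png",env.read_camera("wrist")[:,:,::-1])
```

```text
t 25.0 pos [ 434.  -338.1  108.3] F [-1.5  2.5 -1.7] open 17.8
need shift [ 3.   2.  -0.8] turn [0.001 0.003 0.003] rows>= 0.05 j6 -0.61
[0.45113316 0.30621448 0.05315371]
```

View pics/s18.png

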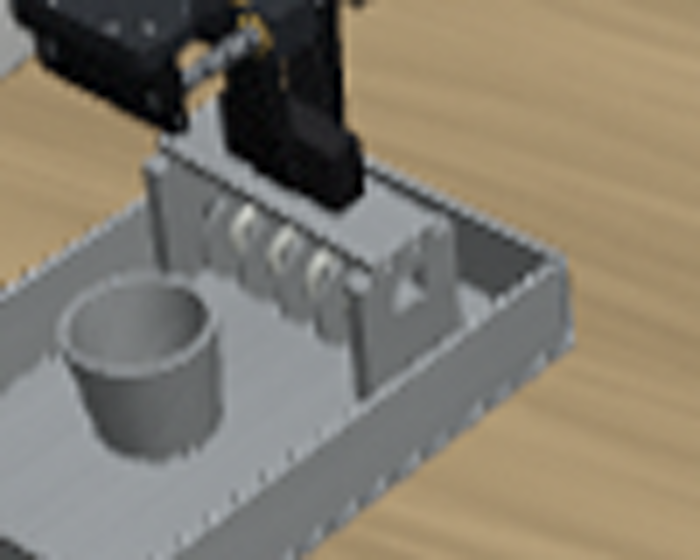

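View pics/w18.png

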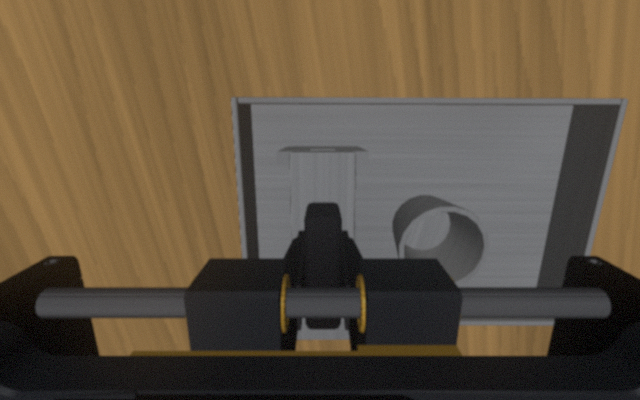

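Request:
{"api": "step_arm", "payload": {"rows": [[1.5,0.5,0,0,0,0],[1.5,0.5,0,0,0,0],[0,0,0,0,0,0]]}}

```text
t: 25.48
eef_pos: [434.2, -339.3, 107.4]
tcp_rot: [-1.035, 1.561, -1.201]
ft_force: [-1.1, 2.2, -0.2]
opening: 0.184
```

Run:
```python
from h import *
go([433.5,-336,105.3],Rt(-.169-np.pi/2));print(env.state()['moment'])
```

```text
t 25.48 pos [ 434.2 -339.3  107.4] F [-1.1  2.2 -0.2] open 17.5
need shift [ 2.1  3.2 -1.3] turn [0.002 0.005 0.008] rows>= 0.05 j6 -0.61
[0.48308204 0.3995974  0.07525456]
```

Run:
```python
from h import *
a=env.read_camera("scene")[:,:,::-1]
cv2.imwrite(f"pics/s19.png",cv2.resize(a[105:170,180:250],None,fx=9,fy=9,interpolation=2))
c,T=cal("scene")
for z in (5,):
  P=place([434,-338,-.169],[[26,57,z],[26,-57,z],[26,57,z+70],[26,-57,z+70],[-26,57,z+70]]);q=proj(c,T,P);print(((q-[180,105]+.5)*9).round(0).tolist())
```

```text
[[405.0, 491.0], [136.0, 346.0], [376.0, 309.0], [98.0, 165.0], [498.0, 220.0]]
```

View pics/s19.png

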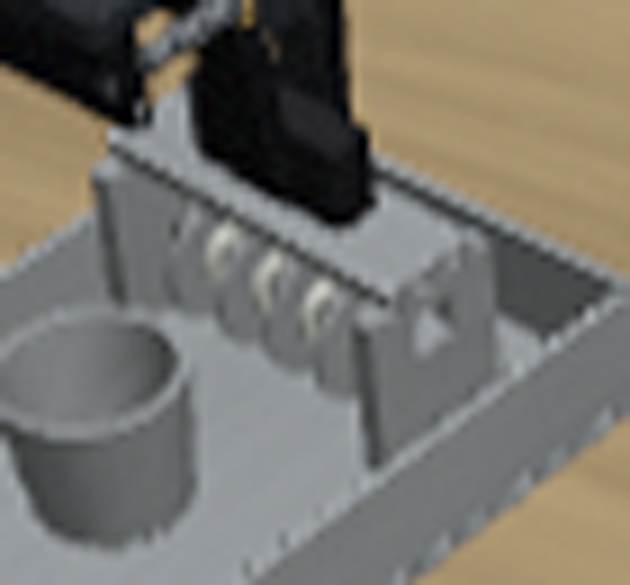

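Request:
{"api": "step_arm", "payload": {"rows": [[-5,2,-1,0,0,0],[0,0,0,0.002,0.005,0.03],[0,0,0,0,0,0.03],[0,0,0,0,0,0]]}}

```text
t: 26.02
eef_pos: [434.2, -336.9, 111.7]
tcp_rot: [1.563, 1.514, 1.394]
ft_force: [-0.3, 0.1, -4.5]
opening: 0.189
```

Run:
```python
from h import *
go([433.5,-336,105.3],Rt(-.169-np.pi/2));print(env.state()['moment'])
a=env.read_camera("scene")[:,:,::-1]
cv2.imwrite(f"pics/s20.png",cv2.resize(a[105:170,180:250],None,fx=9,fy=9,interpolation=2))
```

```text
t 26.02 pos [ 434.2 -336.9  111.7] F [-0.3  0.1 -4.5] open 18.0
need shift [ 6.5  0.4 -0.9] turn [ 0.     0.    -0.057] rows>= 0.32 j6 -0.68
[-0.15388355  0.09658858  0.04992065]
```

View pics/s20.png

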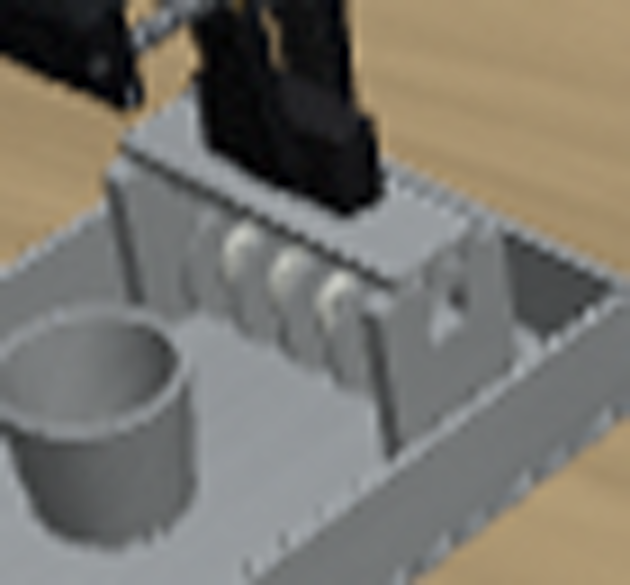

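Request:
{"api": "step_arm", "payload": {"rows": [[2,0,0,0,0,0.012],[2,0,0,0,0,0],[0,0,0,0,0,0]]}}

```text
t: 26.45
eef_pos: [434.1, -336.4, 107.2]
tcp_rot: [1.572, 1.502, 1.403]
ft_force: [-0.0, -0.9, -4.1]
opening: 0.183
```

Run:
```python
from h import *
go([433.5,-336,105.3],Rt(-.169-np.pi/2));print(env.state()['moment'])
```

```text
t 26.45 pos [ 434.1 -336.4  107.2] F [-0.  -0.9 -4.1] open 17.4
need shift [ 1.9  0.2 -0.7] turn [ 0.    -0.    -0.069] rows>= 0.38 j6 -0.7
[-0.23841819  0.09478141  0.02727135]
```

Request:
{"api": "step_arm", "payload": {"rows": [[1,0,0,0,0,0],[1,0,0,0,0,0],[0,0,0,0,0,0]]}}

```text
t: 26.82
eef_pos: [434.3, -336.1, 105.4]
tcp_rot: [1.569, 1.502, 1.4]
ft_force: [-1.5, -0.7, -1.5]
opening: 0.185
```

Run:
```python
from h import *
go([433.5,-336,105.3],Rt(-.169-np.pi/2));print(env.state()['moment'])
```

```text
t 26.82 pos [ 434.3 -336.1  105.4] F [-1.5 -0.7 -1.5] open 17.6
need shift [ 0.1 -0.  -0.8] turn [ 0.     0.    -0.069] rows>= 0.38 j6 -0.7
[-0.30917716  0.24758095 -0.03819166]
```

Request:
{"api": "step_arm", "payload": {"rows": [[0.8,0,0,0,0,0],[0.8,0,0,0,0,0],[0,0,0,0,0,0]]}}

```text
t: 27.2
eef_pos: [434.3, -335.7, 105.2]
tcp_rot: [1.559, 1.502, 1.39]
ft_force: [-0.1, -0.6, -3.5]
opening: 0.188
```

Run:
```python
from h import *
go([433.5,-336,105.3],Rt(-.169-np.pi/2));print(env.state()['moment'])
a=env.read_camera("scene")[:,:,::-1]
cv2.imwrite(f"pics/s21.png",cv2.resize(a[105:170,180:250],None,fx=9,fy=9,interpolation=2))
```

```text
t 27.2 pos [ 434.3 -335.7  105.2] F [-0.1 -0.6 -3.5] open 17.9
need shift [-0.1 -0.4 -0.8] turn [ 0.001  0.001 -0.069] rows>= 0.38 j6 -0.7
[-0.24643357  0.13806063 -0.01424086]
```

View pics/s21.png

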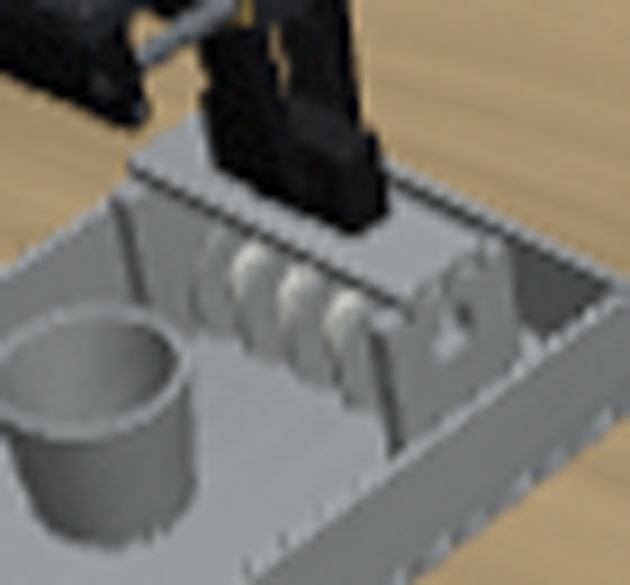

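Run:
```python
from h import *
c,T=cal("scene")
def pr(pos,tilt,z0,L):
    # tilt: +y end raised
    M=R.from_euler('z',-.169).as_matrix()@R.from_euler('x',tilt).as_matrix()
    P=(np.array(L,float)-[0,0,100.3])@M.T+[pos[0],pos[1],z0]
    return ((proj(c,T,P)-[180,105]+.5)*9).round(0)
L=[[18,-57,70],[18,57,70],[-18,57,70]]
for t in (-.05,-.02,0,.02,.05):
    q=pr([434.3,-335.7],t,105.2,L);print(t,q.tolist(),round((q[1,1]-q[0,1])/(q[1,0]-q[0,0]),3))
```

```text
-0.05 [[119.0, 145.0], [399.0, 304.0], [483.0, 242.0]] 0.568
-0.02 [[121.0, 151.0], [401.0, 301.0], [485.0, 239.0]] 0.536
0 [[123.0, 155.0], [402.0, 298.0], [486.0, 237.0]] 0.513
0.02 [[126.0, 158.0], [403.0, 296.0], [487.0, 234.0]] 0.498
0.05 [[129.0, 164.0], [404.0, 292.0], [489.0, 231.0]] 0.465
```

```bash
cat > edge.py <<'E'
import cv2,numpy as np
def edge(f,p,q):
    im=cv2.cvtColor(cv2.imread(f),cv2.COLOR_BGR2GRAY).astype(float) if isinstance(f,str) else f
    im=cv2.GaussianBlur(im,(0,0),3)
    xs=np.arange(p[0]+10,q[0]-10);ys=[]
    for x in xs:
        y0=p[1]+(x-p[0])*(q[1]-p[1])/(q[0]-p[0]);r=np.arange(int(y0)-14,int(y0)+15)
        # strongest downward darkening (bright plate -> dark line)
        g=np.diff(im[r,int(x)]);ys.append(r[np.argmin(g)]+.5)
    a=np.polyfit(xs,ys,1);
    for _ in range(4):
        e=np.array(ys)-np.polyval(a,xs);k=np.abs(e)<max(2,1.5*np.median(np.abs(e)));a=np.polyfit(xs[k],np.array(ys)[k],1)
    return a[0],np.polyval(a,p[0]),np.polyval(a,q[0]),k.mean()
E
python3 - <<'E'
from edge import edge
print(edge("pics/s19.png",(110,145),(390,305)))
print(edge("pics/s20.png",(125,147),(392,290)))
print(edge("pics/s21.png",(133,177),(410,308)))
E
```

```text
(np.float64(0.5640335946272714), np.float64(140.26065970528805), np.float64(298.19006620092404), np.float64(0.8538461538461538))
(np.float64(0.5103029815924083), np.float64(143.84334668461048), np.float64(280.0942427697835), np.float64(0.8704453441295547))
(np.float64(0.5003788403320286), np.float64(164.8042352435218), np.float64(303.4091740154937), np.float64(0.7976653696498055))
```

Request:
{"api": "step_arm", "payload": {"rows": [[0,0,0,0,0,-0.014],[1,0,0,0,0,0],[1,0,0,0,0,0],[0,0,0,0,0,0]]}}

```text
t: 27.75
eef_pos: [434.3, -335.8, 104.6]
tcp_rot: [1.546, 1.518, 1.378]
ft_force: [0.0, -0.1, -3.7]
opening: 0.188
```

Run:
```python
from h import *
from edge import edge
go([433.5,-336,105.3],Rt(-.169-np.pi/2));print(env.state()['moment'])
a=env.read_camera("scene")[:,:,::-1]
cv2.imwrite(f"pics/s22.png",cv2.resize(a[105:170,180:250],None,fx=9,fy=9,interpolation=2))
print(edge("pics/s22.png",(133,177),(410,308)))
```

```text
t 27.75 pos [ 434.3 -335.8  104.6] F [ 0.  -0.1 -3.7] open 17.9
need shift [-0.7 -0.3 -0.8] turn [ 0.001  0.001 -0.053] rows>= 0.29 j6 -0.68
[-0.03127934  0.02982416  0.02934245]
(np.float64(0.5176173693487823), np.float64(163.93923137380557), np.float64(307.3192426834183), np.float64(0.8404669260700389))
```

Request:
{"api": "step_arm", "payload": {"rows": [[1,0,0,0,0,0],[1,0,0,0,0,0]]}}

```text
t: 28.05
eef_pos: [434.4, -336.1, 104.5]
tcp_rot: [1.529, 1.519, 1.362]
ft_force: [-5.4, 3.1, 17.0]
opening: 0.187
```

Request:
{"api": "step_arm", "payload": {"rows": [[1,0,0,0,0,0],[1,0,0,0,0,0]]}}

```text
t: 28.3
eef_pos: [434.4, -336.1, 104.5]
tcp_rot: [1.517, 1.519, 1.35]
ft_force: [-4.7, 2.3, 14.8]
opening: 0.187
```

Request:
{"api": "step_arm", "payload": {"rows": [[0,0,0,0,0,0],[0,0,0,0,0,0]]}}

```text
t: 28.55
eef_pos: [434.3, -336.0, 104.6]
tcp_rot: [1.519, 1.519, 1.352]
ft_force: [-0.8, 0.5, 1.8]
opening: 0.187
```

Request:
{"api": "step_arm", "payload": {"rows": [[0,0,0,0,0,0],[0,0,0,0,0,0],[0,0,0,0,0,0],[0,0,0,0,0,0]], "grip": 50}}

```text
t: 29.05
eef_pos: [434.8, -336.4, 104.2]
tcp_rot: [1.5, 1.52, 1.333]
ft_force: [0.2, -0.1, 0.1]
opening: 0.51
```

Run:
```python
from h import *
go([433.5,-336,105.3],Rt(-.169-np.pi/2))
```

```text
t 29.05 pos [ 434.8 -336.4  104.2] F [ 0.2 -0.1  0.1] open 48.5
need shift [-1.1  0.2 -1.4] turn [ 0.001  0.004 -0.051] rows>= 0.28 j6 -0.68
```

Straighten (tilt back) while rising, then look.

Request:
{"api": "step_arm", "payload": {"rows": [[-12,0,0,0,0,0],[-25,0,0,0,0,-0.02],[-35,0,0,0,0,-0.03],[-45,0,0,0,0,0],[-30,0,0,0,0,0],[0,0,0,0,0,0],[0,0,0,0,0,0]]}}

```text
t: 29.92
eef_pos: [433.3, -339.2, 259.5]
tcp_rot: [-0.441, 1.565, -0.609]
ft_force: [-0.4, -0.3, -0.7]
opening: 0.528
```

Run:
```python
from h import *
go([433.5,-336,105.3],Rt(-.169-np.pi/2))
s=env.state();np.save("w23.npy",np.r_[s['eef_pos'],s['tcp_rot']])
cv2.imwrite(f"pics/w23.png",env.read_camera("wrist")[:,:,::-1])
a=env.read_camera("scene")[:,:,::-1]
cv2.imwrite(f"pics/s23f.png",a)
cv2.imwrite(f"pics/s23.png",cv2.resize(a[90:220,130:290],None,fx=4.5,fy=4.5,interpolation=2))
cv2.imwrite(f"pics/t23.png",env.read_camera("top")[:,:,::-1])
```

```text
t 29.93 pos [ 433.3 -339.2  259.5] F [-0.4 -0.3 -0.7] open 50.2
need shift [154.2   3.6  -1.1] turn [0.001 0.005 0.002] rows>= 2.57 j6 -0.62
```

View pics/w23.png

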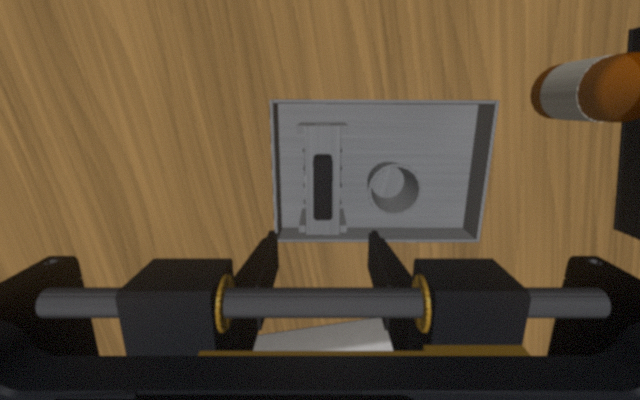

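View pics/s23.png

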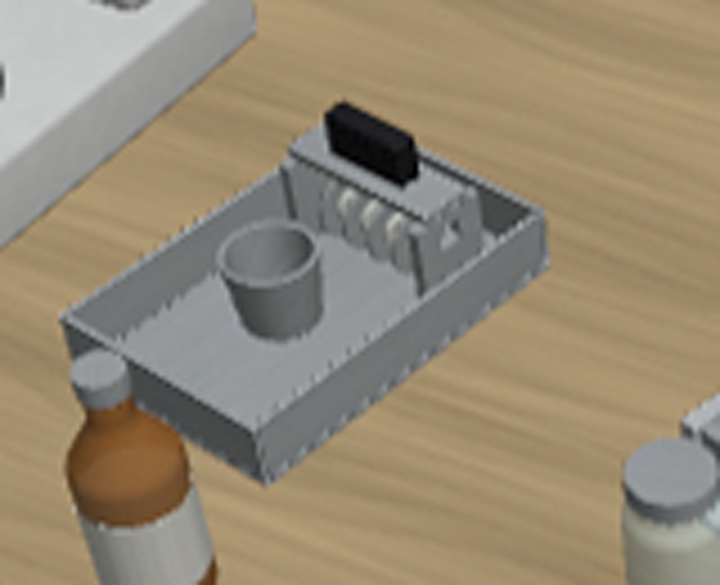

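View pics/s23f.png

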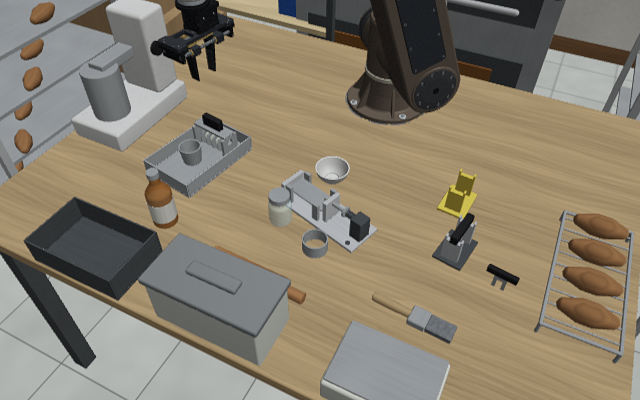

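Run:
```python
from h import *
from edge import edge
a=cv2.imread("pics/s23f.png");cv2.imwrite("pics/s24.png",cv2.resize(a[105:170,180:250],None,fx=9,fy=9,interpolation=2))
print(edge("pics/s24.png",(130,165),(405,306)))
A=cv2.imread("pics/scene0.png").astype(int);d=np.abs(A-a).max(2)>40
n,l,st,ce=cv2.connectedComponentsWithStats(d.astype(np.uint8))
print([(s.tolist()) for s in st[1:] if s[4]>25])
env.job_done();print(env.state()['t'])
```

```text
(np.float64(0.5144387967223341), np.float64(163.3148870485232), np.float64(304.78555614716504), np.float64(0.7843137254901961))
[[158, 0, 77, 81, 3127], [370, 0, 16, 11, 104], [395, 0, 17, 7, 63], [436, 0, 49, 38, 637], [615, 0, 25, 30, 385], [401, 4, 39, 40, 646], [359, 11, 12, 15, 69], [375, 19, 16, 8, 37], [375, 29, 19, 32, 59], [383, 30, 14, 26, 78], [371, 35, 14, 19, 35], [350, 39, 28, 39, 419], [593, 42, 47, 77, 1478], [424, 52, 21, 7, 47], [391, 63, 69, 50, 1757], [402, 90, 8, 15, 28], [617, 90, 23, 10, 68], [194, 112, 43, 28, 366], [205, 130, 21, 11, 40], [220, 142, 5, 14, 32], [287, 164, 47, 55, 626], [294, 199, 18, 14, 38]]
the job is handed in; nothing more can be done
the job is handed in; nothing more can be done
```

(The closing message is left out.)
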